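# Work the wedge key out of the board fixture and clip it into its cradle

## Task

Free the board fixture's clamp: take the wedge key by its round shaft under the clear guard, work it loose with small side-to-side pulls and draw it out without dragging the fixture from its place. Then press the key's shaft down, centred, into the spring fingers of the black cradle until it snaps fully home, and let go; leave everything else where it stands.

Things in the scene. Friction and masses are not known exactly. Their poses are not given: they have to be found in the camera images.
- fixture: Board test fixture, 3 kg, loose on rubber feet: it slides if pulled with 15 N or more. Aluminium plate 200 x 200 mm (x = -20 to 180 mm, top 20 mm up), a circuit board on it, at its front edge a steel clamp bridge (60 mm wide across y, 86 mm high) with the wedge in its throat. Origin: at bench level under the throat's middle; +x from throat to board, z up; the key leaves along -x.
- guard (a point): Middle of the underside of a clear guard strip that hangs over the key's shaft, 176 mm up: 45 mm along fixture x (x = -105 to -60 mm), 190 mm wide, on two 10 mm posts at fixture x = 5, y = +-88 mm with an arm forward at strip height. An upright gripper does not fit over the shaft; one whose wrist leans some 40 degrees away from the board does, coming in along its own axis.
- throat (a point): Middle of the clamp throat, 45 mm above the bench, on the key's axis. An anvil below and a spring shoe above, both 16 mm long along x, pinch the wedge with 20 to 30 N. 36 mm are free between the side pillars: the key can rock about this point, in the horizontal plane, by 0.25 rad each way.
- key: Wedge key, 162 mm long, about 130 g, home and level in the throat at the start, its origin 79 mm in front of the throat. Origin: on the shaft's axis; x along the axis to the blade, z up. x = -55 to 58 mm: round aluminium shaft, 16 mm thick; collar 20 mm thick, 5 mm long; x = 63 to 107 mm: steel wedge blade, 16 mm wide, 12 mm thick at the root, 8 mm at the tip, bottom flat, top sloping.
- key_tip (a point): Tip of the wedge blade, on the axis. A straight pull drags the fixture before the wedge gives. Rocked at the shaft about 0.15 rad each way (6 to 10 N sideways), it gives 1 to 1.5 mm a swing under a light pull (about 10 N or less). After 20 to 24 mm the shoe is at its stop and the key slides freely; after 40 mm the tip is out of the throat.
- shaft_mid (a point): The key's origin: on the axis of its shaft, midway between the two places that the cradle holds; a good place to grasp.
- cradle: Black cradle fixed to the bench that stores the key: base 130 x 60 x 12 mm; saddles at x = +-43 mm (10 mm long), each between two steel spring fingers 66 mm high with rounded lips 13 mm apart that part and snap over the 16 mm shaft when it is pressed straight down with 10 to 15 N. Origin: centre of the underside; x along the stored shaft; z up.
- seat (a point): Where the key's origin lies when the shaft is home: over the cradle's centre, 55 mm above the bench. A shaft only resting on the lips lies about 12 mm higher. Between the finger pairs (76 mm free along x) nothing stands higher than 20 mm, so the gripper can hold the shaft there. Blade towards either end is right.
- driver: bystander: screwdriver lying on the bench, about 160 mm long. Origin: on its underside line
- flux: bystander: small closed jar, 40 mm across, 62 mm tall. Origin: on its underside centre
- spool: bystander: plain grey spool, 60 mm across, 40 mm tall. Origin: on its underside centre
- tray: bystander: low open black parts tray, 90 x 120 x 25 mm. Origin: on its underside centre
- module: bystander: flat metal module box, 55 x 85 x 22 mm. Origin: on its underside centre
- meter: bystander: hand-held meter lying flat, 150 x 75 x 34 mm. Origin: on its underside centre
Not all that is in view belongs to the job. What is meant by the key is not pink, and is the larger of those in its own colour.

How it is judged:
By the outcome, as a careful person would: the job done as asked, in the order asked, and still so for the second after the job is handed in, with the robot touching nothing.
It also fails if it takes over 64 s, if anything falls off the work surface, if the arm or the gripper's body presses on something with over 40 N, if the wrist force passes 120 N, or if a joint passes its speed limit or range.

## Robot

A 6-joint arm with a two-finger parallel gripper is mounted at the origin on the work surface. World frame = base frame: x ahead of the robot, y to its left, z up, the work surface at z = 0. Lengths are in mm, angles in rad, forces in N, time in s.
With the tool pointing down it reaches from about 300 to 775 mm from the base axis. Payload 14.6 kg.
Tool frame: the origin (TCP) lies midway between the tips of the shut fingers; the grasp point (between the pads) lies 19 mm behind it (manip.grip_depth is the distance from the TCP to the grasp point, in mm); x points along the fingers, y is the direction in which the jaws open and shut, and the axes are right-handed (so a half turn about x gives the same grasp; the last joint's range is limited). The gripper opens to 94 mm and grips with 3 to 60 N. Pads are 16 mm wide; open, the fingers measure 119 mm over their backs; the gripper's body (75 mm by 177 mm) begins 78 mm behind the grasp point.
Start: joints at [-0.067, 0.3, 1.521, -0, 1.321, -0.067], TCP at [549.99, -0.002, 205.446] pointing down, gripper open.
Joint ranges: [-3.03, 3.03], [-0.79, 2.21], [0.23, 2.52], [-1.04, 4.18], [0, 3.07], [-2.55, 2.55]. Speed limits (rad/s): [2.22, 2.22, 2.57, 3.14, 3.14, 3.14].

## Interface

Orientations are given as [roll, pitch, yaw] about the fixed x, y, z axes, in that order (R = Rz(yaw) Ry(pitch) Rx(roll)).
In Python, from cell import readout, cams, ticket, manip gives the robot as it stands. The module is installed in compiled form; this text tells all that it offers.
- The arm moves only by the tool apply_moves, never from a script. Its argument "plan" is one flat list of numbers, 7 for each row, row after row: the turn, a rotation vector about the tool's x, y, z in rad, then the shift along the tool's x, y, z in m, then the opening in per cent of the stroke, from 0 (shut) to 100 (fully open). In form: [wx, wy, wz, x, y, z, fingers, wx, wy, wz, x, y, z, fingers, ...]. A call has 1 to 5 rows; each row shifts and turns the commanded pose from where the row before left it, along the tool's axes as they then stand; what a row does not reach is not made up. A row lasts 1/8 s, in which the tool goes at most 62.5 mm and 10.7 degrees, less where a joint would pass 70% of its speed; a pose out of reach is approached as far as the arm can. A call with a gripper value outside its range is refused whole. The fingers move at their own pace and stop on an object; "force" is the grip in N (left out, the last holds). Time passes only in rows, so rows that do not move let the fingers close. It gives the time, the measured TCP pose, the force and the opening at its end, in the units of the state.
- readout.read_state(): the state, without advancing time (a new reading comes with each control period).
- cams.camera(name): name is "scene" or "side" or "wrist"; returns a dict with "image" (384x512x3 uint8, red, green, blue), "fovy" (degrees; the focal length in pixels is half the picture's height over the tangent of half this angle, whatever the lens; pixels are square), "cx", "cy" (the principal point, pixels), "position" and "orientation" of the camera in the world; the wrist camera has in their place "T_tool_cam" (4x4, takes a point from camera to tool coordinates, whose origin is the TCP and whose axes are the tool frame's). Camera axes: x right, y down, z forward; pixel columns grow to the right and rows downward; lengths in mm; the calibration is good to about 2 mm. A picture is of the moment at which its call begins: read the wrist's pose just before it. There is no depth.
- ticket.sign_off(): hands the job in, once; it reports no verdict.
The state is a dict: "clock": time; "joints": joint angles; "qd": joint speeds; "effort": joint torques, N m; "eef_pos": TCP position; "eef_rot": TCP orientation; "wrist_force": force on the tool from outside, world axes, zero at the start; "moment": the same for the moment, N m; "finger_gap": finger opening in mm.
Only numpy, scipy, OpenCV 4.12 (cv2) and the standard library are available. Lean on these libraries where they do the work, as an engineer would, in place of code of your own. Each camera call takes 0.05 s, during which the arm holds its last target.

## Working session

There is one attempt and no reset: what is moved stays moved. The work goes in short steps, Python scripts to look and compute and a tool call to move; the robot and the scene stay as the last step left them, time stands still between calls to the robot, and variables do not carry over. Pictures are saved under pics/ and viewed, and the job is handed in when it is done.

Besides the shell and the picture viewer there is one more tool, called after "Request:" by a JSON object that holds its "name" and its "arguments". apply_moves: Moves the arm, as the interface text tells. Its arguments: {"type":"object","properties":{"plan":{"type":"array","items":{"type":"number"}},"force":{"type":"number"}},"required":["plan"]}

```bash
mkdir -p pics; ls
python3 - <<'E'
from cell import readout, cams, ticket, manip
import cv2
print(readout.read_state()); print([a for a in dir(manip) if a[0]!='_'])
for n in ("scene","side","wrist"):
    c=cams.camera(n); cv2.imwrite(f"pics/{n}0.png",cv2.resize(c["image"][:,:,::-1],(800,600),interpolation=cv2.INTER_CUBIC))
    print(n,{k:v for k,v in c.items() if k!="image"})
E
```

```text
pics
{'clock': 0.0, 'joints': array([-6.66154482e-02,  3.00436006e-01,  1.52160580e+00,  3.66123514e-06,
        1.32070395e+00, -6.65485345e-02]), 'qd': array([-0.00157633, -0.001482  , -0.00045468, -0.00061539,  0.00204518,
       -0.00025883]), 'effort': array([-1.53750298e-03, -5.31805658e+01, -3.52735734e+01,  7.07558286e-02,
        2.43994006e-02, -4.79655944e-05]), 'eef_pos': array([5.49726000e+02, 7.81192351e-03, 2.04895127e+02]), 'eef_rot': array([-1.64042028,  1.56964322,  3.07190087]), 'wrist_force': array([ 0.08008413, -0.02471987, -0.36117984]), 'moment': array([-0.03140122,  0.02087438,  0.05102048]), 'finger_gap': 94.02930272416967}
['Unreachable', 'grip_depth']
scene {'fovy': 57.031858652142766, 'cx': 257.1740838109808, 'cy': 193.38999329136882, 'position': array([1326.48761155, -151.20516774,  831.92536455]), 'orientation': array([-2.2680617 , -0.014313  ,  1.31120787])}
side {'fovy': 43.42697234226558, 'cx': 243.08409910321384, 'cy': 187.35142525398498, 'position': array([-327.62220217, -897.26696222, 1397.94600666]), 'orientation': array([-2.35621328, -0.00723691, -0.72301554])}
wrist {'fovy': 71.40433300482903, 'cx': 255.20139004815994, 'cy': 192.3308864088185, 'T_tool_cam': array([[ 1.30841628e-03, -2.67273508e-01,  9.63619821e-01,
        -1.78961378e+02],
       [ 9.99999113e-01,  5.88996927e-04, -1.19444600e-03,
        -5.01457344e-01],
       [-2.48325340e-04,  9.63620530e-01,  2.67274041e-01,
        -7.77271870e+01],
       [ 0.00000000e+00,  0.00000000e+00,  0.00000000e+00,
         1.00000000e+00]])}
```

View pics/scene0.png

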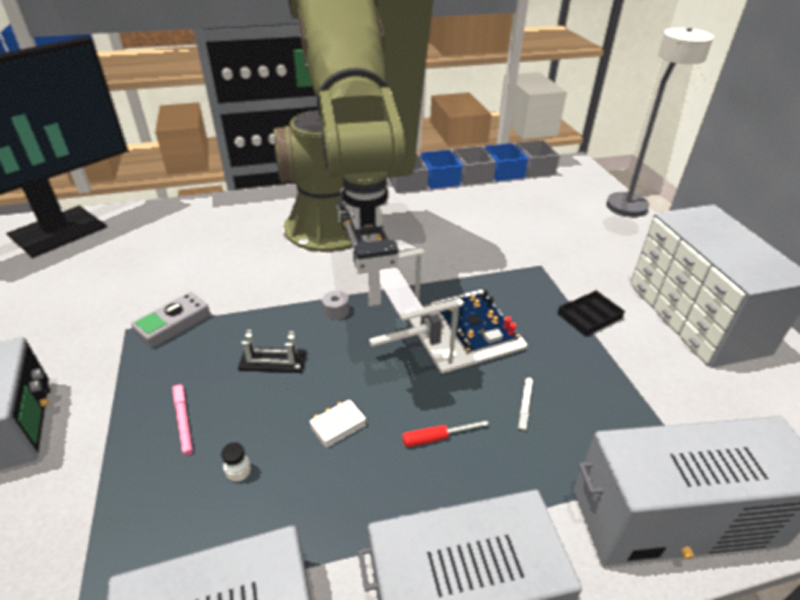

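View pics/side0.png

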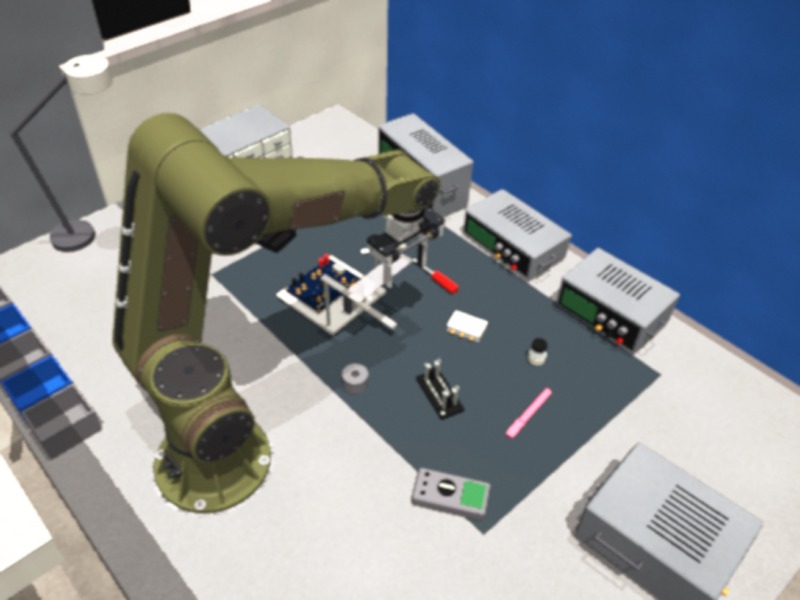

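View pics/wrist0.png

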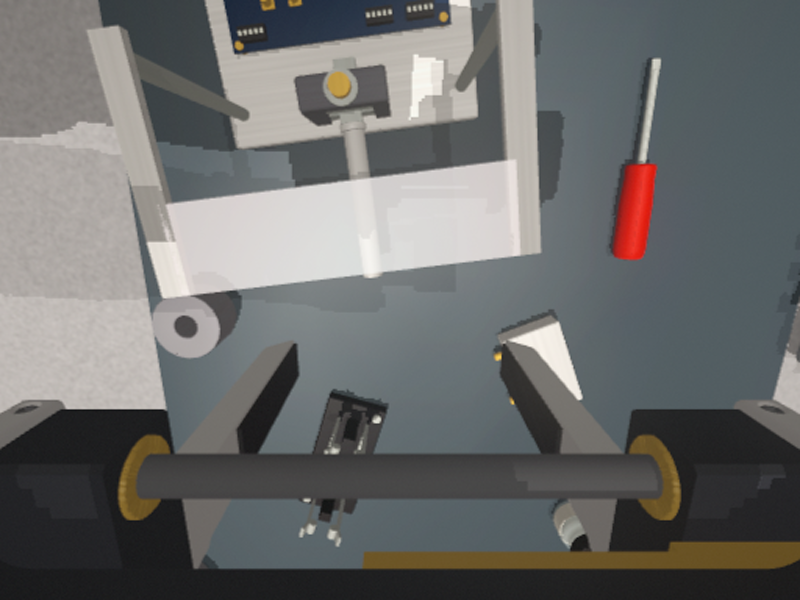

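Candidates for the key (pixels in the 800 x 600 scene view): the grey-white rod in the fixture at (398,337), the pink rod at (182,418), and a small white rod at (526,403). The key isn't pink and is the larger of its colour, so I choose the rod in the throat. I'll check that in close crops.

```bash
cat > h.py <<'E'
import numpy as np, cv2
from scipy.spatial.transform import Rotation as R
from scipy.optimize import least_squares
from cell import readout, cams, manip
def rot(e): return R.from_euler('xyz',e).as_matrix()
class V:  # a view
    def __init__(s,name,save=None):
        st=readout.read_state(); c=cams.camera(name); s.im=c['image'][:,:,::-1].copy()
        s.f=192/np.tan(np.radians(c['fovy'])/2); s.c=np.array([c['cx'],c['cy']])
        if name=='wrist':
            T=np.eye(4);T[:3,:3]=rot(st['eef_rot']);T[:3,3]=st['eef_pos'];T=T@c['T_tool_cam'];s.R=T[:3,:3];s.p=T[:3,3]
        else: s.R=rot(c['orientation']);s.p=c['position']
    def proj(s,P):
        q=(np.atleast_2d(P)-s.p)@s.R; return s.c+s.f*q[:,:2]/q[:,2:]
    def onz(s,uv,z):
        uv=np.atleast_2d(uv); d=np.c_[(uv-s.c)/s.f,np.ones(len(uv))]@s.R.T
        return s.p+d*((z-s.p[2])/d[:,2])[:,None]
    def crop(s,fn,u0,v0,w,h,k):
        cv2.imwrite(fn,cv2.resize(s.im[v0:v0+h,u0:u0+w],None,fx=k,fy=k,interpolation=cv2.INTER_CUBIC))
E
python3 - <<'E'
from h import *
import pickle
v={n:V(n) for n in('scene','side','wrist')}
pickle.dump(v,open('v0.pkl','wb'))
v['scene'].crop('pics/s1.png',140,160,200,120,4)
v['side'].crop('pics/d1.png',170,150,150,120,5)
v['wrist'].crop('pics/w1.png',50,0,310,190,2.5) if 0 else cv2.imwrite('pics/w1.png',cv2.resize(v['wrist'].im[0:240,50:370],(800,600)))
E
```

```text
(no output)
```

View pics/s1.png

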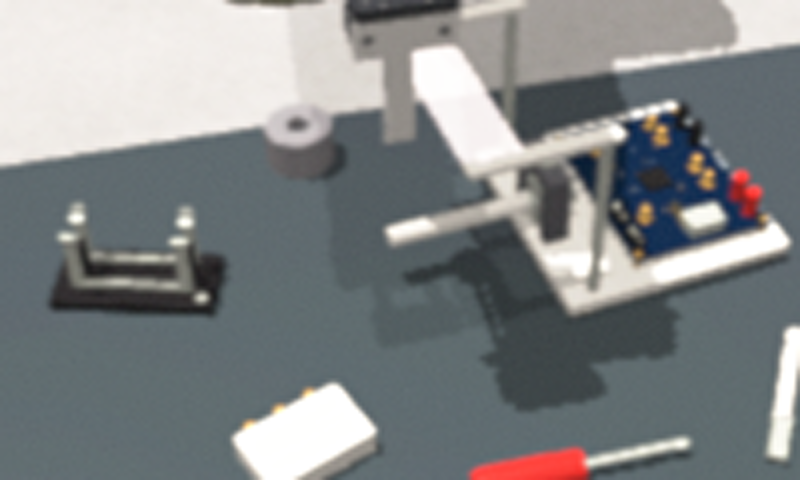

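View pics/d1.png

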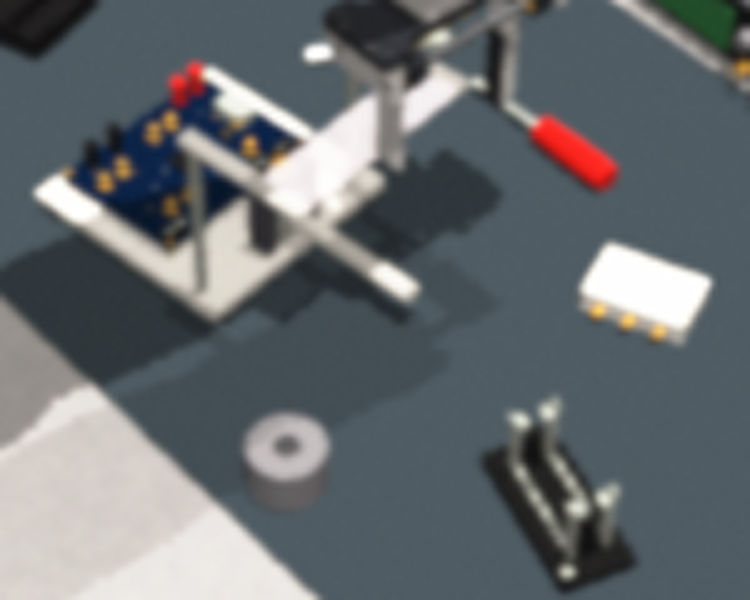

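View pics/w1.png

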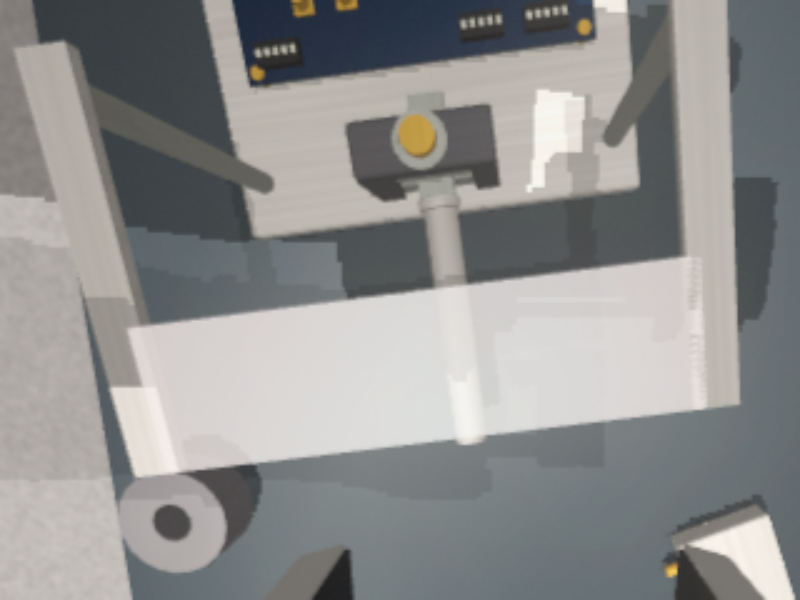

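Run:
```python
from h import *
import pickle
v=pickle.load(open('v0.pkl','rb'))
S=lambda a:np.array(a)/4+[140,160]
D=lambda a:np.array(a)/5+[170,150]
W=lambda a:np.array(a)/2.5+[50,0]
obs=[('wrist',W([252,236]),(-20,100,20)),('wrist',W([639,187]),(-20,-100,20)),
('wrist',W([439,200]),(-18.5,0,45)),('wrist',W([469,438]),(-134,0,47)),
('wrist',W([130,327]),(-60,95,177)),
('scene',S([576,304]),(-20,-100,20)),('scene',S([784,232]),(180,-100,20)),('scene',S([388,236]),(-134,0,45)),
('side',D([212,308]),(-20,100,20)),('side',D([37,190]),(180,100,20)),('side',D([415,288]),(-134,0,45))]
def tf(p,P): c,s=np.cos(p[2]),np.sin(p[2]); return np.array([p[0]+c*P[0]-s*P[1],p[1]+s*P[0]+c*P[1],P[2]])
res=lambda p:np.concatenate([(v[n].proj(tf(p,P))[0]-uv)*(1 if n=='wrist' else .8) for n,uv,P in obs])
r=least_squares(res,[560,120,1.5],loss='soft_l1')
print('fixture',r.x); print(res(r.x).reshape(-1,2).round(1))
p=r.x
for n,P in dict(throat=(0,0,45),shaft=(-79,0,45),guard=(-82,0,176)).items(): print(n,tf(p,P).round(1))
oc=[('scene',S([72.5,226]),(43,0,66)),('scene',S([182.5,229]),(-43,0,66)),('side',D([533,414]),(-43,0,66)),('side',D([592,500]),(43,0,66))]
rc=lambda p:np.concatenate([v[n].proj(tf(p,P))[0]-uv for n,uv,P in oc])
q=least_squares(rc,[560,-150,-1.5]);print('cradle',q.x,rc(q.x).reshape(-1,2).round(1))
q0=np.array(v['wrist'].proj([tf(q.x,(x,y,66)) for x in(-43,43) for y in (-10,10)])*800/512);print(q0.round())
```

```text
fixture [511.66524718 139.37808803   1.6930409 ]
[[  0.1  -0.1]
 [  0.9  -1. ]
 [  0.    0.2]
 [  1.4   0.6]
 [-11.    0.4]
 [ -1.3   0.2]
 [  1.1   1.7]
 [  0.1  -0.2]
 [  0.    0.1]
 [ -0.5  -0.7]
 [ -0.8   0.1]]
throat [511.7 139.4  45. ]
shaft [521.3  61.   45. ]
guard [521.7  58.  176. ]
cradle [ 489.81795032 -194.19363373   -1.85087708] [[-0.5 -0.3]
 [-0.5 -0.4]
 [-0.1 -0.8]
 [-0.1 -0.6]]
[[334. 453.]
 [356. 459.]
 [312. 530.]
 [333. 535.]]
```

```bash
cat >> h.py <<'E'
from scipy.spatial.transform import Slerp
FIX=np.array([511.67,139.38,1.693])
def tf(p,P): c,s=np.cos(p[2]),np.sin(p[2]); return np.array([p[0]+c*P[0]-s*P[1],p[1]+s*P[0]+c*P[1],P[2]])
def orient(yaw,lean):
    ex=np.array([np.cos(yaw),np.sin(yaw),0]);ey=np.array([-ex[1],ex[0],0]);a=np.sin(lean)*ex-np.array([0,0,np.cos(lean)])
    return np.c_[a,-ey,np.cross(a,-ey)]
def plan(wps,g,start=None):
    """wps: list of (Rm, grasp point, nrows); from measured pose"""
    st=readout.read_state()
    Ra,pa=(rot(st['eef_rot']),st['eef_pos']) if start is None else start
    for Rb,gp,n in wps:
        pb=np.array(gp)+19*Rb[:,0]
        sl=Slerp([0,1],R.from_matrix([Ra,Rb]));pr,pp=Ra,pa
        for i in range(1,n+1):
            Rn=sl(i/n).as_matrix();pn=pa+(pb-pa)*i/n
            w=R.from_matrix(pr.T@Rn).as_rotvec();d=pr.T@(pn-pp)/1000
            print(', '.join(f'{x:.4f}' for x in [*w,*d]),',',g); pr,pp=Rn,pn
        Ra,pa=Rb,pb
    return Ra,pa
def where(yaw):
    """measured grasp point in frame yaw-aligned + angles"""
    st=readout.read_state();Rm=rot(st['eef_rot']);gp=st['eef_pos']-19*Rm[:,0]
    a=Rm[:,0];print('t',round(st['clock'],2),'grasp',gp.round(1),'lean',round(float(np.arctan2(np.hypot(a[0],a[1]),-a[2])),3),'yawJ',round(float(np.arctan2(Rm[0,1],-Rm[1,1])),4),'gap',round(st['finger_gap'],1),'F',st['wrist_force'].round(1),'q',st['joints'].round(2))
    return Rm,gp
E
python3 - <<'E'
from h import *
where(1.693)
Rl=orient(1.693,.75); g=tf(FIX,(-79,0,45))-150*Rl[:,0]; print(g)
plan([(Rl,g,5)],50)
import pickle; v=pickle.load(open('v0.pkl','rb')); print(v['wrist'].onz([[50+180/2.5,520/2.5]],40), v['scene'].onz([[140+300/4,160+425/4]],22))
E
```

```text
t 0.3 grasp [549.9   0.  224.3] lean 0.0 yawJ 1.5708 gap 94.2 F [-0.2 -0.9  0.3] q [-0.07  0.3   1.52 -0.    1.32 -0.07]
[533.76381772 -40.51415864 154.75333033]
-0.0233, 0.1498, -0.0091, 0.0129, -0.0035, 0.0055 , 50
-0.0233, 0.1498, -0.0091, 0.0120, -0.0036, 0.0073 , 50
-0.0233, 0.1498, -0.0091, 0.0108, -0.0037, 0.0089 , 50
-0.0233, 0.1498, -0.0091, 0.0094, -0.0038, 0.0104 , 50
-0.0233, 0.1498, -0.0091, 0.0077, -0.0040, 0.0116 , 50
[[367.69650773 -39.95862562  40.        ]] [[679.34807679 -92.08542971  22.        ]]
```

Request:
{"name": "apply_moves", "arguments": {"plan": [-0.0233, 0.15, -0.009, 0.013, -0.0035, 0.0055, 50, -0.0233, 0.15, -0.009, 0.012, -0.0036, 0.0073, 50, -0.0233, 0.15, -0.009, 0.011, -0.0037, 0.0089, 50, -0.0233, 0.15, -0.009, 0.0094, -0.0038, 0.0104, 50, -0.0233, 0.15, -0.009, 0.0077, -0.004, 0.0116, 50], "force": 50}}

```text
clock: 0.92
eef_pos: [532.3, -28.1, 140.6]
eef_rot: [3.138, 0.815, 1.69]
wrist_force: [-0.2, 0.5, 0.1]
finger_gap: 48.6
```

Run:
```python
from h import *
import pickle
where(0)
v={n:V(n) for n in('wrist','side','scene')}; where(0)
pickle.dump(v,open('v1.pkl','wb'))
w=v['wrist']; print((w.proj([tf(FIX,P) for P in [(-134,0,45),(-21,0,45),(-79,0,45),(-20,100,20),(-20,-100,20),(-105,0,176)]])*800/512).round())
cv2.imwrite('pics/w2.png',cv2.resize(w.im,(800,600)))
v['side'].crop('pics/d2.png',170,120,200,150,4)
v['scene'].crop('pics/s2.png',180,100,200,150,4)
```

```text
t 0.93 grasp [533.9 -41.  154.5] lean 0.755 yawJ 1.6928 gap 48.6 F [-0.2  0.5  0.1] q [-0.43  0.54  1.52  0.63  1.54 -0.72]
t 1.07 grasp [533.5 -41.3 153. ] lean 0.751 yawJ 1.6905 gap 47.3 F [-0.1 -0.5  0.7] q [-0.43  0.54  1.53  0.62  1.54 -0.72]
[[399. 358.]
 [399. 229.]
 [399. 290.]
 [286. 246.]
 [512. 246.]
 [400. 200.]]
```

View pics/w2.png

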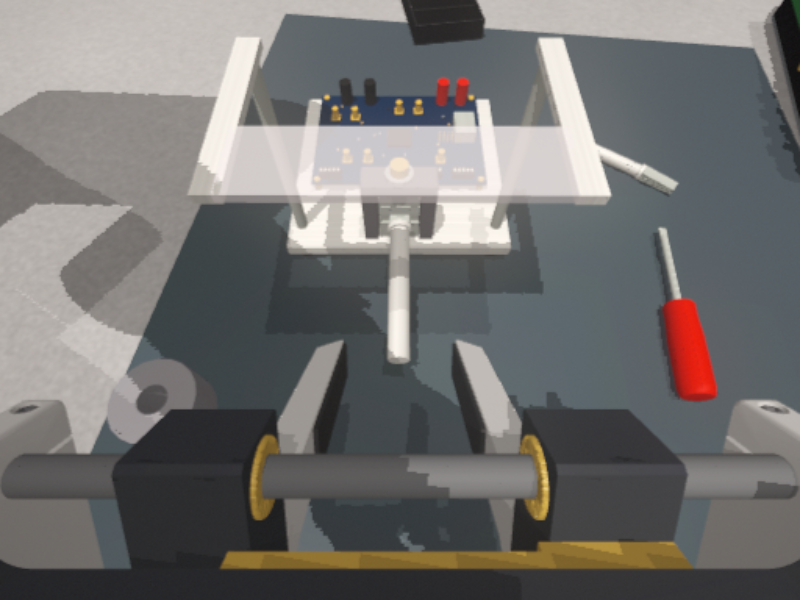

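View pics/d2.png

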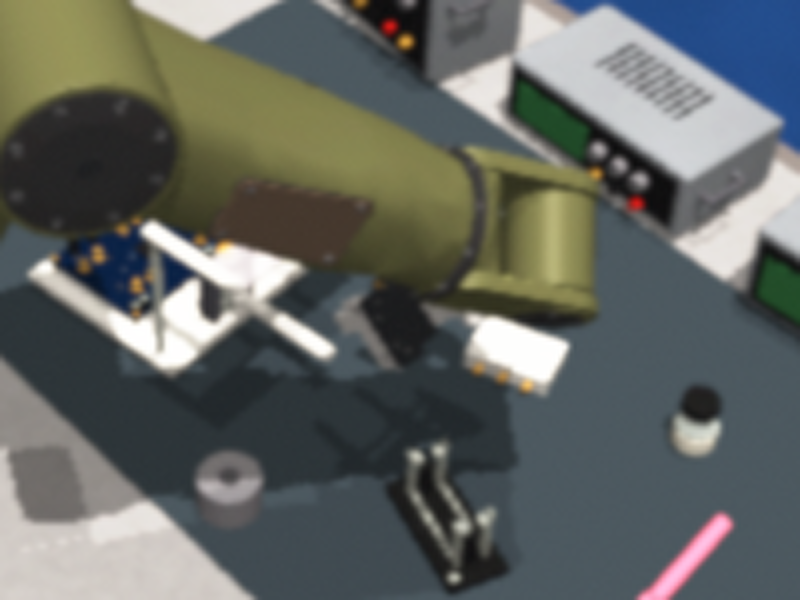

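View pics/s2.png

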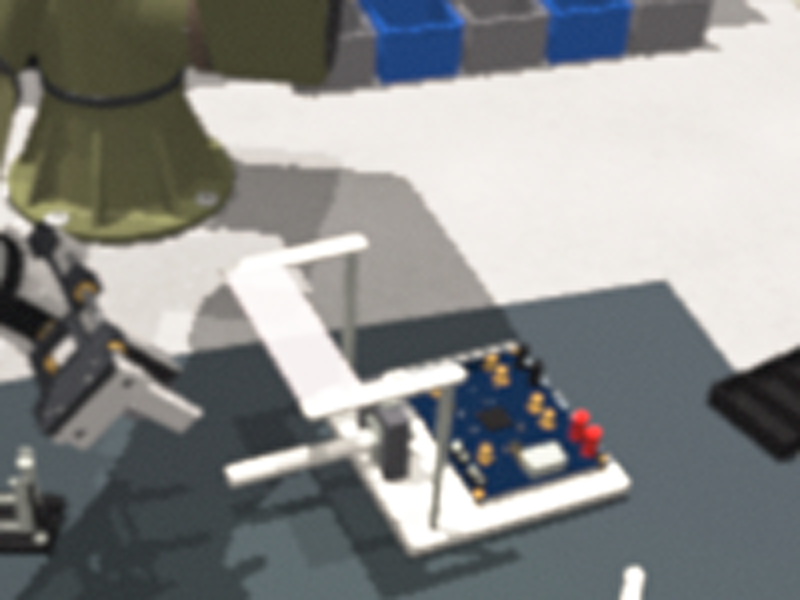

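Run:
```python
from h import *
Rl=orient(1.693,.75); g=tf(FIX,(-79,0,45))
plan([(Rl,g-40*Rl[:,0],3),(Rl,g,2)],50)
```

```text
-0.0011, -0.0004, 0.0000, 0.0364, 0.0001, -0.0005 , 50
-0.0011, -0.0004, 0.0000, 0.0364, 0.0001, -0.0006 , 50
-0.0011, -0.0004, 0.0000, 0.0364, 0.0001, -0.0006 , 50
0.0000, 0.0000, -0.0000, 0.0200, 0.0000, 0.0000 , 50
0.0000, 0.0000, 0.0000, 0.0200, -0.0000, -0.0000 , 50
```

Request:
{"name": "apply_moves", "arguments": {"plan": [-0.001, 0, 0, 0.036, 0, -0.0006, 50, -0.001, 0, 0, 0.036, 0, -0.0006, 50, -0.001, 0, 0, 0.036, 0, -0.0006, 50, 0, 0, 0, 0.001, 0, 0, 50]}}

```text
clock: 1.58
eef_pos: [522.5, 49.4, 62.1]
eef_rot: [3.139, 0.822, 1.696]
wrist_force: [0.3, -0.8, 1.1]
finger_gap: 47.1
```

Run:
```python
from h import *
where(0)
v=V('wrist'); where(0)
print((v.proj([tf(FIX,P) for P in [(-134,0,45),(-21,0,45),(-79,0,45),(-79,8,45),(-79,-8,45)]])*800/512).round(1))
cv2.imwrite('pics/w3.png',cv2.resize(v.im,(800,600)))
cv2.imwrite('pics/w3b.png',cv2.resize(v.im[120:260,160:360],(800,560),interpolation=cv2.INTER_CUBIC))
V('scene').crop('pics/s3.png',180,130,200,130,4)
Rl=orient(1.693,.75); g=tf(FIX,(-79,0,45)); plan([(Rl,g,2)],50)
```

```text
t 1.57 grasp [524.1  36.6  76. ] lean 0.749 yawJ 1.6979 gap 47.1 F [ 0.3 -0.8  1.1] q [-0.31  0.59  1.65  0.69  1.33 -0.76]
t 1.62 grasp [524.9  35.5  76.9] lean 0.749 yawJ 1.697 gap 47.1 F [ 0.8 -0.6  0.2] q [-0.31  0.59  1.65  0.69  1.33 -0.76]
[[400.4 463. ]
 [401.  253.6]
 [400.7 348.3]
 [385.1 348.3]
 [416.4 348.4]]
0.0027, 0.0007, -0.0006, 0.0209, -0.0005, 0.0013 , 50
0.0027, 0.0007, -0.0006, 0.0209, -0.0004, 0.0013 , 50
```

View pics/w3.png

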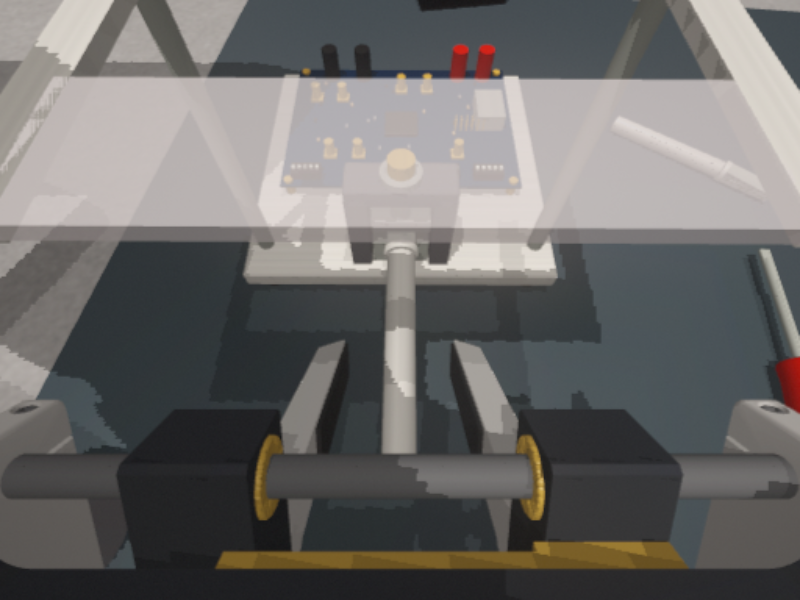

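View pics/s3.png

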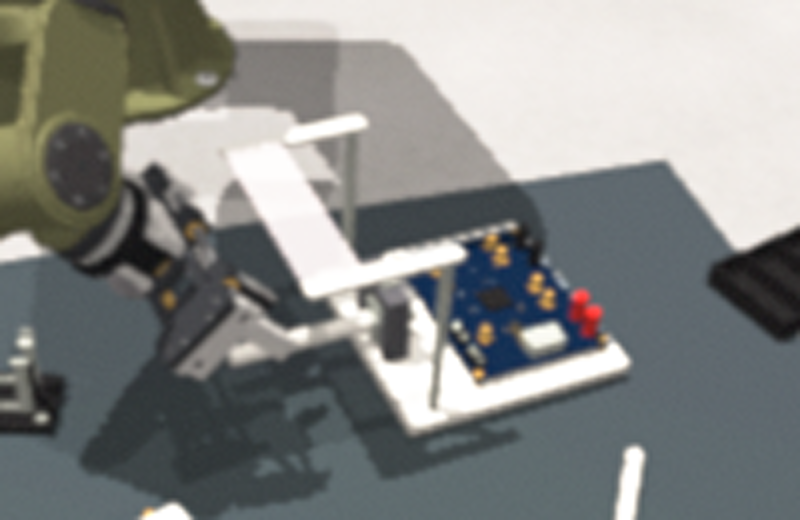

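The shaft is centred between the fingers (400 px predicted and seen), and the guard strip's edge (row ~235) is clear. I'll advance the last 42 mm.

Request:
{"name": "apply_moves", "arguments": {"plan": [0.003, 0, 0, 0.021, -0.0004, 0.001, 50, 0.002, 0, 0, 0.02, -0.0004, 0.001, 50, 0, 0, 0, 0, 0, 0, 50]}}

```text
clock: 2.05
eef_pos: [518.8, 74.2, 30.5]
eef_rot: [-3.139, 0.82, 1.694]
wrist_force: [-0.3, -0.9, -1.0]
finger_gap: 47.1
```

Run:
```python
from h import *
for i in range(4): where(0)
v=V('wrist'); where(0); print(tf(FIX,(-79,0,45)))
cv2.imwrite('pics/w4.png',cv2.resize(v.im,(800,600)))
```

```text
t 2.05 grasp [520.4  61.3  44.4] lean 0.751 yawJ 1.6921 gap 47.1 F [-0.3 -0.9 -1. ] q [-0.27  0.63  1.69  0.73  1.26 -0.78]
t 2.05 grasp [520.4  61.3  44.4] lean 0.751 yawJ 1.6921 gap 47.1 F [-0.3 -0.9 -1. ] q [-0.27  0.63  1.69  0.73  1.26 -0.78]
t 2.05 grasp [520.4  61.3  44.4] lean 0.751 yawJ 1.6921 gap 47.1 F [-0.3 -0.9 -1. ] q [-0.27  0.63  1.69  0.73  1.26 -0.78]
t 2.05 grasp [520.4  61.3  44.4] lean 0.751 yawJ 1.6921 gap 47.1 F [-0.3 -0.9 -1. ] q [-0.27  0.63  1.69  0.73  1.26 -0.78]
t 2.1 grasp [520.8  60.9  45. ] lean 0.751 yawJ 1.6917 gap 46.7 F [0.4 0.2 0.5] q [-0.27  0.63  1.69  0.73  1.26 -0.78]
[521.30007951  60.96914891  45.        ]
```

View pics/w4.png

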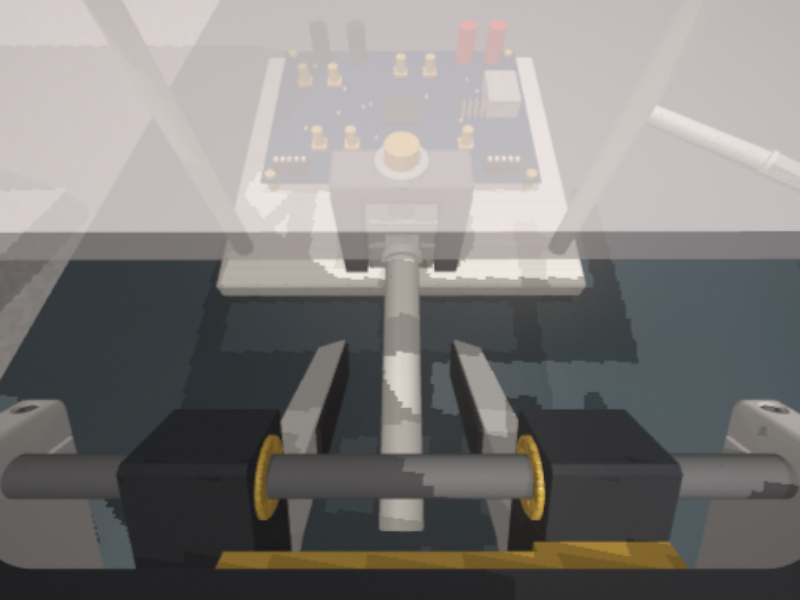

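Request:
{"name": "apply_moves", "arguments": {"plan": [0, 0, 0, 0, 0, 0, 10, 0, 0, 0, 0, 0, 0, 10, 0, 0, 0, 0, 0, 0, 10, 0, 0, 0, 0, 0, 0, 10], "force": 45}}

```text
clock: 2.6
eef_pos: [519.5, 73.6, 31.0]
eef_rot: [3.141, 0.82, 1.69]
wrist_force: [1.7, -0.4, -0.9]
finger_gap: 15.1
```

Run:
```python
from h import *
where(0)
```

```text
t 2.6 grasp [521.   60.7  44.9] lean 0.751 yawJ 1.6907 gap 15.1 F [ 1.7 -0.4 -0.9] q [-0.27  0.63  1.69  0.73  1.26 -0.78]
```

```bash
cat >> h.py <<'E'
def nom(phi,s,lean=.75):
    y=FIX[2]+phi; return orient(y,lean), tf(FIX,(0,0,45))-(79+s)*np.array([np.cos(y),np.sin(y),0])
def rock(a,seq,g=10):
    """a=(phi,s) now; seq=[(phi,s,n)..]"""
    R0,g0=nom(*a); plan([(*nom(p,s),n) for p,s,n in seq],g,(R0,g0+19*R0[:,0]))
def fk():
    st=readout.read_state();Rm=rot(st['eef_rot']);gp=st['eef_pos']-19*Rm[:,0]
    d=tf(FIX,(0,0,45))-gp; phi=np.arctan2(d[1],d[0])-FIX[2]; ex=np.array([np.cos(phi+FIX[2]),np.sin(phi+FIX[2]),0]);F=st['wrist_force']
    print('t %.2f phi %.3f yaw %.3f s %.1f z %.1f  Fx %.1f Fy %.1f Fz %.1f M %s gap %.1f'%(st['clock'],phi,np.arctan2(Rm[0,1],-Rm[1,1])-FIX[2],np.hypot(d[0],d[1])-79,gp[2],F@ex,ex[0]*F[1]-ex[1]*F[0],F[2],st['moment'].round(2),st['finger_gap']))
E
python3 - <<'E'
from h import *
fk(); rock((0,0),[(.15,.5,3),(-.15,1,5),(.15,1.5,5)])
E
```

```text
t 2.60 phi -0.004 yaw -0.002 s 0.2 z 44.9  Fx -0.6 Fy -1.6 Fz -0.9 M [-0.36 -0.31 -0.32] gap 15.1
-0.0366, 0.0000, -0.0341, 0.0001, 0.0033, -0.0001 , 10
-0.0366, 0.0000, -0.0341, -0.0001, 0.0033, 0.0001 , 10
-0.0366, -0.0000, -0.0341, -0.0002, 0.0033, 0.0002 , 10
0.0439, 0.0000, 0.0409, 0.0003, -0.0040, -0.0004 , 10
0.0439, -0.0000, 0.0409, 0.0002, -0.0040, -0.0002 , 10
0.0439, 0.0000, 0.0409, 0.0000, -0.0040, -0.0000 , 10
0.0439, -0.0000, 0.0409, -0.0001, -0.0040, 0.0002 , 10
0.0439, 0.0000, 0.0409, -0.0003, -0.0040, 0.0003 , 10
-0.0439, 0.0000, -0.0409, 0.0003, 0.0040, -0.0004 , 10
-0.0439, -0.0000, -0.0409, 0.0002, 0.0040, -0.0002 , 10
-0.0439, 0.0000, -0.0409, 0.0000, 0.0040, -0.0000 , 10
-0.0439, -0.0000, -0.0409, -0.0001, 0.0040, 0.0002 , 10
-0.0439, 0.0000, -0.0409, -0.0003, 0.0040, 0.0003 , 10
```

Request:
{"name": "apply_moves", "arguments": {"plan": [-0.0366, 0, -0.0341, 0.0001, 0.0033, -0.0001, 10, -0.0366, 0, -0.0341, -0.0001, 0.0033, 0.0001, 10, -0.0366, 0, -0.0341, -0.0002, 0.0033, 0.0002, 10]}}

```text
clock: 2.98
eef_pos: [529.1, 75.3, 30.7]
eef_rot: [-3.141, 0.82, 1.846]
wrist_force: [0.2, -0.2, -0.3]
finger_gap: 14.8
```

```bash
python3 -c "
from h import *
fk()"
```

```text
t 2.98 phi 0.145 yaw 0.152 s 0.4 z 44.6  Fx -0.2 Fy -0.1 Fz -0.3 M [-0.1  -0.01 -0.13] gap 14.8
```

```bash
python3 -c "
from h import *
v=V('wrist'); fk()
cv2.imwrite('pics/w5.png',cv2.resize(v.im,(800,600)))"
```

```text
t 3.02 phi 0.152 yaw 0.155 s 0.4 z 44.7  Fx -2.4 Fy 0.7 Fz 1.3 M [-0.52  0.08  0.19] gap 14.9
```

View pics/w5.png

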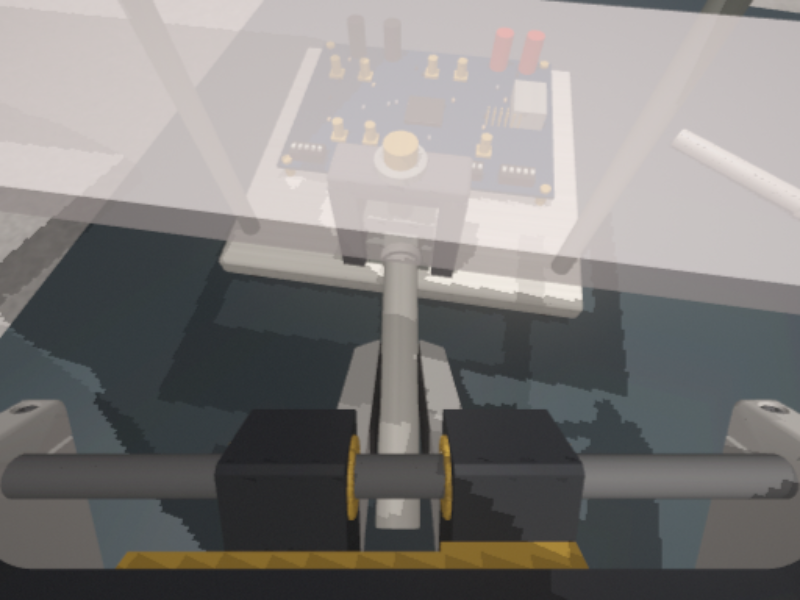

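```bash
python3 -c "
from h import *
rock((.15,.5),[(-.15,2,5),(.15,3.2,5)])"
```

```text
0.0439, 0.0000, 0.0409, 0.0002, -0.0040, -0.0002 , 10
0.0439, -0.0000, 0.0409, 0.0000, -0.0040, -0.0000 , 10
0.0439, 0.0000, 0.0409, -0.0001, -0.0040, 0.0001 , 10
0.0439, -0.0000, 0.0409, -0.0003, -0.0040, 0.0003 , 10
0.0439, 0.0000, 0.0409, -0.0004, -0.0040, 0.0005 , 10
-0.0439, 0.0000, -0.0409, 0.0003, 0.0041, -0.0003 , 10
-0.0439, -0.0000, -0.0409, 0.0001, 0.0041, -0.0001 , 10
-0.0439, 0.0000, -0.0409, -0.0001, 0.0041, 0.0001 , 10
-0.0439, -0.0000, -0.0409, -0.0002, 0.0041, 0.0003 , 10
-0.0439, 0.0000, -0.0409, -0.0004, 0.0041, 0.0004 , 10
```

Request:
{"name": "apply_moves", "arguments": {"plan": [0.0439, 0, 0.0409, -0.0001, -0.004, 0.0001, 10, 0.0439, 0, 0.0409, -0.0001, -0.004, 0.0001, 10, 0.0439, 0, 0.0409, -0.0001, -0.004, 0.0001, 10, 0.0439, 0, 0.0409, -0.0001, -0.004, 0.0001, 10, 0.0439, 0, 0.0409, -0.0001, -0.004, 0.0001, 10]}}

```text
clock: 3.65
eef_pos: [509.4, 72.0, 30.9]
eef_rot: [-3.141, 0.819, 1.541]
wrist_force: [1.9, 4.9, -0.4]
finger_gap: 14.8
```

```bash
python3 -c "
from h import *
fk()"
```

```text
t 3.65 phi -0.155 yaw -0.152 s 1.4 z 44.8  Fx 5.0 Fy -1.7 Fz -0.4 M [ 0.29 -0.37 -0.32] gap 14.8
```

Request:
{"name": "apply_moves", "arguments": {"plan": [-0.0439, 0, -0.0409, -0.0001, 0.0041, 0.0001, 10, -0.0439, 0, -0.0409, -0.0001, 0.0041, 0.0001, 10, -0.0439, 0, -0.0409, -0.0001, 0.0041, 0.0001, 10, -0.0439, 0, -0.0409, -0.0001, 0.0041, 0.0001, 10, -0.0439, 0, -0.0409, -0.0001, 0.0041, 0.0001, 10]}}

```text
clock: 4.28
eef_pos: [529.5, 73.2, 30.7]
eef_rot: [-3.14, 0.819, 1.846]
wrist_force: [-1.0, 2.5, 0.2]
finger_gap: 14.8
```

```bash
python3 -c "
from h import *
fk()"
```

```text
t 4.28 phi 0.143 yaw 0.152 s 2.5 z 44.6  Fx 2.7 Fy 0.3 Fz 0.2 M [0.17 0.17 0.05] gap 14.8
```

Request:
{"name": "apply_moves", "arguments": {"plan": [0.0439, 0, 0.0409, -0.0001, -0.0042, 0.0001, 10, 0.0439, 0, 0.0409, -0.0001, -0.0042, 0.0001, 10, 0.0439, 0, 0.0409, -0.0001, -0.0042, 0.0001, 10, 0.0439, 0, 0.0409, -0.0001, -0.0042, 0.0001, 10, 0.0439, 0, 0.0409, -0.0001, -0.0042, 0.0001, 10]}}

```text
clock: 4.9
eef_pos: [509.1, 69.4, 30.9]
eef_rot: [-3.141, 0.819, 1.541]
wrist_force: [2.4, 6.0, -0.5]
finger_gap: 14.8
```

```bash
python3 -c "
from h import *
fk(); v=V('wrist'); fk()
cv2.imwrite('pics/w6.png',cv2.resize(v.im,(800,600)))"
```

```text
t 4.90 phi -0.158 yaw -0.152 s 4.0 z 44.8  Fx 6.1 Fy -2.2 Fz -0.5 M [ 0.3  -0.3  -0.23] gap 14.8
t 4.95 phi -0.166 yaw -0.155 s 4.1 z 44.6  Fx 4.8 Fy -3.8 Fz -0.6 M [ 0.23 -0.52 -0.5 ] gap 15.1
```

View pics/w6.png

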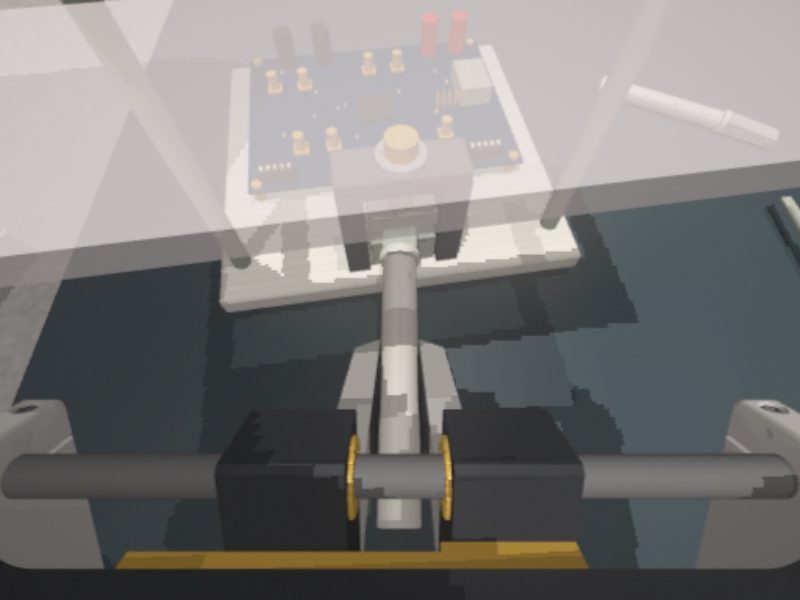

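```bash
cat >> h.py <<'E'
def chk(fn='pics/chk.png'):
    import pickle
    o=pickle.load(open('v0.pkl','rb'))['scene']; v=V('scene')
    u0,v0,w,h=265,180,80,65  # board/plate right part in scene
    a=cv2.cvtColor(o.im,6)[v0:v0+h,u0:u0+w].astype(np.float32); 
    b=cv2.cvtColor(v.im,6)[v0:v0+h,u0:u0+w].astype(np.float32)
    print('scene shift px (board region)',cv2.phaseCorrelate(a[:,15:],b[:,15:],cv2.createHanningWindow((w-15,h),cv2.CV_32F)))
    v.crop(fn,u0-60,v0-20,w+80,h+40,4)
    q=v.onz([[310,230]],20); q2=v.onz([[311,230]],20); q3=v.onz([[310,231]],20); print('mm/px',(q2-q).round(2),(q3-q).round(2))
E
python3 -c "
from h import *
chk()"
```

```text
scene shift px (board region) ((-0.08266235441448089, 0.0037957477681800356), 0.9149913491658223)
mm/px [[0.78 3.11 0.  ]] [[ 4.14 -1.62  0.  ]]
```

View pics/chk.png

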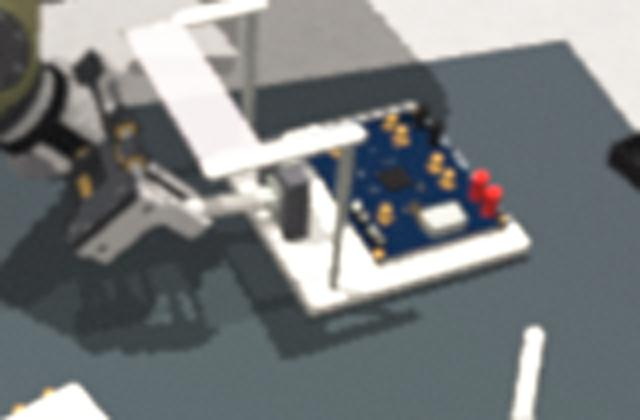

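Request:
{"name": "apply_moves", "arguments": {"plan": [-0.0439, 0, -0.0409, -0.0001, 0.0043, 0.0001, 10, -0.0439, 0, -0.0409, -0.0001, 0.0043, 0.0001, 10, -0.0439, 0, -0.0409, -0.0001, 0.0042, 0.0001, 10, -0.0439, 0, -0.0409, -0.0001, 0.0042, 0.0001, 10, -0.0439, 0, -0.0409, -0.0001, 0.0042, 0.0001, 10]}}

```text
clock: 5.62
eef_pos: [530.1, 70.4, 30.7]
eef_rot: [-3.139, 0.819, 1.848]
wrist_force: [-1.6, 3.6, 0.3]
finger_gap: 15.4
```

```bash
python3 -c "
from h import *
fk()"
```

```text
t 5.62 phi 0.142 yaw 0.153 s 5.4 z 44.6  Fx 3.9 Fy 0.7 Fz 0.3 M [ 0.24  0.13 -0.01] gap 15.4
```

Request:
{"name": "apply_moves", "arguments": {"plan": [0.0439, 0, 0.0409, -0.0001, -0.0043, 0.0001, 10, 0.0439, 0, 0.0409, -0.0001, -0.0043, 0.0001, 10, 0.0439, 0, 0.0409, -0.0001, -0.0043, 0.0001, 10, 0.0439, 0, 0.0409, -0.0001, -0.0043, 0.0001, 10, 0.0439, 0, 0.0409, -0.0001, -0.0043, 0.0001, 10]}}

```text
clock: 6.25
eef_pos: [509.2, 66.5, 30.9]
eef_rot: [-3.141, 0.819, 1.543]
wrist_force: [1.1, 4.7, -0.7]
finger_gap: 15.4
```

```bash
python3 -c "
from h import *
fk()"
```

```text
t 6.25 phi -0.155 yaw -0.151 s 6.9 z 44.8  Fx 4.7 Fy -1.0 Fz -0.7 M [ 0.33 -0.23 -0.15] gap 15.4
```

Request:
{"name": "apply_moves", "arguments": {"plan": [-0.0439, 0, -0.0409, -0.0001, 0.0044, 0.0001, 10, -0.0439, 0, -0.0409, -0.0001, 0.0044, 0.0001, 10, -0.0439, 0, -0.0409, -0.0001, 0.0044, 0.0001, 10, -0.0439, 0, -0.0409, -0.0001, 0.0044, 0.0001, 10, -0.0439, 0, -0.0409, -0.0001, 0.0044, 0.0001, 10]}}

```text
clock: 6.88
eef_pos: [530.9, 67.7, 30.7]
eef_rot: [-3.139, 0.819, 1.848]
wrist_force: [-1.8, 3.3, -0.2]
finger_gap: 15.2
```

```bash
python3 -c "
from h import *
fk()"
```

```text
t 6.88 phi 0.142 yaw 0.153 s 8.2 z 44.6  Fx 3.7 Fy 0.9 Fz -0.2 M [0.28 0.17 0.01] gap 15.2
```

Request:
{"name": "apply_moves", "arguments": {"plan": [0.0439, 0, 0.0409, -0.0001, -0.0044, 0.0001, 10, 0.0439, 0, 0.0409, -0.0001, -0.0044, 0.0001, 10, 0.0439, 0, 0.0409, -0.0001, -0.0044, 0.0001, 10, 0.0439, 0, 0.0409, -0.0001, -0.0044, 0.0001, 10, 0.0439, 0, 0.0409, -0.0001, -0.0044, 0.0001, 10]}}

```text
clock: 7.5
eef_pos: [509.4, 63.8, 30.9]
eef_rot: [-3.14, 0.82, 1.543]
wrist_force: [0.4, 5.3, -1.2]
finger_gap: 15.3
```

```bash
python3 -c "
from h import *
fk(); chk(); v=V('wrist'); fk()
cv2.imwrite('pics/w7.png',cv2.resize(v.im,(800,600)))"
```

```text
t 7.50 phi -0.152 yaw -0.151 s 9.6 z 44.8  Fx 5.3 Fy -0.3 Fz -1.2 M [ 0.22 -0.17 -0.06] gap 15.3
scene shift px (board region) ((-0.04823062286438784, 0.042700235869908454), 0.9236620961699957)
mm/px [[0.78 3.11 0.  ]] [[ 4.14 -1.62  0.  ]]
t 7.60 phi -0.155 yaw -0.151 s 9.7 z 44.9  Fx 5.8 Fy 0.1 Fz -0.9 M [ 0.2  -0.07  0.02] gap 15.1
```

View pics/w7.png

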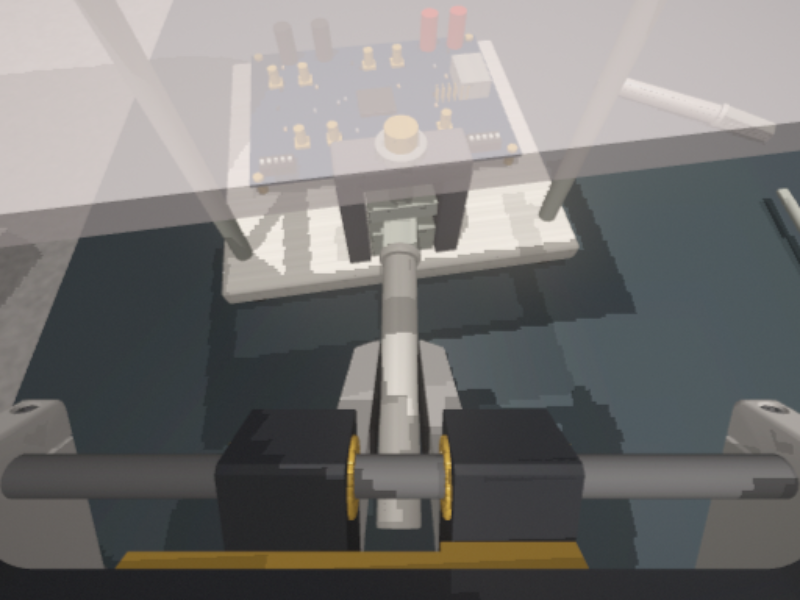

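Request:
{"name": "apply_moves", "arguments": {"plan": [-0.0439, 0, -0.0409, -0.0001, 0.0045, 0.0001, 10, -0.0439, 0, -0.0409, -0.0001, 0.0045, 0.0001, 10, -0.0439, 0, -0.0409, -0.0001, 0.0045, 0.0001, 10, -0.0439, 0, -0.0409, -0.0001, 0.0045, 0.0001, 10, -0.0439, 0, -0.0409, -0.0001, 0.0045, 0.0001, 10]}}

```text
clock: 8.22
eef_pos: [532.0, 64.9, 30.8]
eef_rot: [-3.14, 0.819, 1.848]
wrist_force: [-2.1, 4.5, -0.9]
finger_gap: 15.3
```

Request:
{"name": "apply_moves", "arguments": {"plan": [0.0439, 0, 0.0409, -0.0001, -0.0046, 0.0001, 10, 0.0439, 0, 0.0409, -0.0001, -0.0046, 0.0001, 10, 0.0439, 0, 0.0409, -0.0001, -0.0046, 0.0001, 10, 0.0439, 0, 0.0409, -0.0001, -0.0046, 0.0001, 10, 0.0439, 0, 0.0409, -0.0001, -0.0046, 0.0001, 10]}}

```text
clock: 8.85
eef_pos: [509.5, 60.8, 31.0]
eef_rot: [-3.141, 0.82, 1.543]
wrist_force: [1.3, 5.1, -0.6]
finger_gap: 14.8
```

```bash
python3 -c "
from h import *
fk()"
```

```text
t 8.85 phi -0.149 yaw -0.150 s 12.6 z 44.9  Fx 5.1 Fy -1.2 Fz -0.6 M [ 0.19 -0.15 -0.04] gap 14.8
```

Request:
{"name": "apply_moves", "arguments": {"plan": [-0.0439, 0, -0.0409, -0.0001, 0.0047, 0.0001, 10, -0.0439, 0, -0.0409, -0.0001, 0.0047, 0.0001, 10, -0.0439, 0, -0.0409, -0.0001, 0.0047, 0.0001, 10, -0.0439, 0, -0.0409, -0.0001, 0.0047, 0.0001, 10, -0.0439, 0, -0.0409, -0.0001, 0.0047, 0.0001, 10]}}

```text
clock: 9.48
eef_pos: [532.9, 62.2, 30.8]
eef_rot: [-3.14, 0.819, 1.848]
wrist_force: [-1.0, 2.4, -0.3]
finger_gap: 15.0
```

Request:
{"name": "apply_moves", "arguments": {"plan": [0.0439, 0, 0.0409, -0.0001, -0.0048, 0.0001, 10, 0.0439, 0, 0.0409, -0.0001, -0.0048, 0.0001, 10, 0.0439, 0, 0.0409, -0.0001, -0.0047, 0.0001, 10, 0.0439, 0, 0.0409, -0.0001, -0.0047, 0.0001, 10, 0.0439, 0, 0.0409, -0.0001, -0.0047, 0.0001, 10]}}

```text
clock: 10.1
eef_pos: [509.6, 58.0, 31.0]
eef_rot: [-3.141, 0.82, 1.544]
wrist_force: [1.6, 4.3, -0.8]
finger_gap: 15.1
```

```bash
python3 -c "
from h import *
fk();chk()"
```

```text
t 10.10 phi -0.148 yaw -0.150 s 15.4 z 44.9  Fx 4.4 Fy -1.5 Fz -0.8 M [ 0.16 -0.18  0.11] gap 15.1
scene shift px (board region) ((-0.021405383695842772, -0.04042296409333801), 0.9197338157229953)
mm/px [[0.78 3.11 0.  ]] [[ 4.14 -1.62  0.  ]]
```

Request:
{"name": "apply_moves", "arguments": {"plan": [-0.0439, 0, -0.0409, -0.0001, 0.0049, 0.0001, 10, -0.0439, 0, -0.0409, -0.0001, 0.0049, 0.0001, 10, -0.0439, 0, -0.0409, -0.0001, 0.0049, 0.0001, 10, -0.0439, 0, -0.0409, -0.0001, 0.0049, 0.0001, 10, -0.0439, 0, -0.0409, -0.0001, 0.0049, 0.0001, 10]}}

```text
clock: 10.78
eef_pos: [534.0, 59.4, 30.9]
eef_rot: [-3.14, 0.819, 1.848]
wrist_force: [-2.7, 3.8, -0.0]
finger_gap: 14.8
```

Request:
{"name": "apply_moves", "arguments": {"plan": [0.0439, 0, 0.0409, -0.0001, -0.005, 0.0001, 10, 0.0439, 0, 0.0409, -0.0001, -0.005, 0.0001, 10, 0.0439, 0, 0.0409, -0.0001, -0.005, 0.0001, 10, 0.0439, 0, 0.0409, -0.0001, -0.0049, 0.0001, 10, 0.0439, 0, 0.0409, -0.0001, -0.0049, 0.0001, 10]}}

```text
clock: 11.4
eef_pos: [509.7, 55.0, 31.1]
eef_rot: [-3.141, 0.82, 1.544]
wrist_force: [1.5, 4.1, -1.3]
finger_gap: 14.8
```

Request:
{"name": "apply_moves", "arguments": {"plan": [-0.0439, 0, -0.0409, -0.0001, 0.0051, 0.0001, 10, -0.0439, 0, -0.0409, -0.0001, 0.0051, 0.0001, 10, -0.0439, 0, -0.0409, -0.0001, 0.0051, 0.0001, 10, -0.0439, 0, -0.0409, -0.0001, 0.0051, 0.0001, 10, -0.0439, 0, -0.0409, -0.0001, 0.0051, 0.0001, 10]}}

```text
clock: 12.02
eef_pos: [535.1, 56.5, 30.9]
eef_rot: [-3.14, 0.82, 1.848]
wrist_force: [-1.4, 3.4, -0.4]
finger_gap: 15.1
```

Request:
{"name": "apply_moves", "arguments": {"plan": [0.0439, 0, 0.0409, -0.0001, -0.0052, 0.0001, 10, 0.0439, 0, 0.0409, -0.0001, -0.0052, 0.0001, 10, 0.0439, 0, 0.0409, -0.0001, -0.0052, 0.0001, 10, 0.0439, 0, 0.0409, -0.0001, -0.0051, 0.0001, 10, 0.0439, 0, 0.0409, -0.0001, -0.0051, 0.0001, 10]}}

```text
clock: 12.65
eef_pos: [509.9, 51.6, 31.1]
eef_rot: [-3.141, 0.82, 1.543]
wrist_force: [0.7, 0.1, -1.2]
finger_gap: 15.2
```

```bash
python3 -c "
from h import *
fk();chk()"
```

```text
t 12.65 phi -0.143 yaw -0.150 s 21.7 z 45.0  Fx 0.1 Fy -0.7 Fz -1.2 M [-0.41  0.07 -0.1 ] gap 15.2
scene shift px (board region) ((-0.014900832195571923, 0.02845786850799925), 0.9124378861836445)
mm/px [[0.78 3.11 0.  ]] [[ 4.14 -1.62  0.  ]]
```

```bash
python3 -c "
from h import *
Rt,gt=nom(0,24.5)
plan([(*nom(-.075,23),2),(Rt,gt,2)],10)"
```

```text
-0.0291, -0.0003, -0.0262, -0.0004, 0.0034, 0.0003 , 10
-0.0291, -0.0003, -0.0262, -0.0005, 0.0034, 0.0004 , 10
-0.0274, -0.0000, -0.0256, -0.0004, 0.0034, 0.0005 , 10
-0.0274, 0.0000, -0.0256, -0.0005, 0.0034, 0.0005 , 10
```

Request:
{"name": "apply_moves", "arguments": {"plan": [-0.029, 0, -0.026, -0.0004, 0.0034, 0.0003, 10, -0.029, 0, -0.026, -0.0005, 0.0034, 0.0004, 10, -0.0274, 0, -0.0256, -0.0004, 0.0034, 0.0005, 10, -0.0274, 0, -0.0256, -0.0005, 0.0034, 0.0005, 10]}}

```text
clock: 13.2
eef_pos: [523.7, 49.8, 31.2]
eef_rot: [3.141, 0.82, 1.697]
wrist_force: [-0.3, 0.7, -0.6]
finger_gap: 14.9
```

```bash
python3 -c "
from h import *
fk()
plan([(*nom(0,38),5),(*nom(0,65),5)],10)"
```

```text
t 13.20 phi 0.010 yaw 0.005 s 24.4 z 45.1  Fx 0.8 Fy 0.2 Fz -0.6 M [-0.39 -0.06 -0.01] gap 14.9
0.0008, -0.0001, 0.0005, -0.0019, -0.0002, 0.0020 , 10
0.0008, -0.0001, 0.0005, -0.0019, -0.0002, 0.0020 , 10
0.0008, -0.0001, 0.0005, -0.0019, -0.0002, 0.0020 , 10
0.0008, -0.0001, 0.0005, -0.0019, -0.0002, 0.0020 , 10
0.0008, -0.0001, 0.0005, -0.0019, -0.0002, 0.0020 , 10
0.0000, 0.0000, -0.0000, -0.0037, 0.0000, 0.0040 , 10
0.0000, 0.0000, 0.0000, -0.0037, 0.0000, 0.0040 , 10
0.0000, 0.0000, 0.0000, -0.0037, 0.0000, 0.0040 , 10
0.0000, 0.0000, 0.0000, -0.0037, 0.0000, 0.0040 , 10
0.0000, 0.0000, 0.0000, -0.0037, 0.0000, 0.0040 , 10
```

Request:
{"name": "apply_moves", "arguments": {"plan": [0.001, 0, 0.0005, -0.0019, -0.0002, 0.002, 10, 0.001, 0, 0.0005, -0.0019, -0.0002, 0.002, 10, 0.001, 0, 0.0005, -0.0019, -0.0002, 0.002, 10, 0.001, 0, 0.0005, -0.0019, -0.0002, 0.002, 10, 0, 0, 0.0005, -0.0019, -0.0002, 0.002, 10]}}

```text
clock: 13.82
eef_pos: [523.9, 35.7, 31.5]
eef_rot: [-3.141, 0.82, 1.689]
wrist_force: [-0.1, -1.0, -1.2]
finger_gap: 15.1
```

```bash
python3 -c "
from h import *
fk(); chk()"
```

```text
t 13.82 phi -0.005 yaw -0.004 s 38.4 z 45.4  Fx -0.9 Fy 0.2 Fz -1.2 M [-0.45 -0.07  0.07] gap 15.1
scene shift px (board region) ((-0.0809211177174376, 0.05889539569069768), 0.9297165671984354)
mm/px [[0.78 3.11 0.  ]] [[ 4.14 -1.62  0.  ]]
```

Request:
{"name": "apply_moves", "arguments": {"plan": [0, 0, 0, -0.0037, 0, 0.004, 10, 0, 0, 0, -0.0037, 0, 0.004, 10, 0, 0, 0, -0.0037, 0, 0.004, 10, 0, 0, 0, -0.0037, 0, 0.004, 10, 0, 0, 0, -0.0037, 0, 0.004, 10]}}

```text
clock: 14.5
eef_pos: [527.2, 8.5, 31.3]
eef_rot: [-3.141, 0.82, 1.69]
wrist_force: [-0.8, 0.4, -0.7]
finger_gap: 15.4
```

```bash
python3 -c "
from h import *
fk(); chk();v=V('wrist'); fk()
cv2.imwrite('pics/w8.png',cv2.resize(v.im,(800,600)))"
```

```text
t 14.50 phi -0.004 yaw -0.003 s 65.8 z 45.2  Fx 0.5 Fy 0.7 Fz -0.7 M [-0.45 -0.03 -0.02] gap 15.4
scene shift px (board region) ((0.0009353507114155946, -0.020030125123454923), 0.9197721418775158)
mm/px [[0.78 3.11 0.  ]] [[ 4.14 -1.62  0.  ]]
t 14.60 phi -0.003 yaw -0.004 s 65.9 z 45.2  Fx -0.8 Fy -0.5 Fz -1.8 M [-0.47 -0.07 -0.  ] gap 15.1
```

View pics/w8.png

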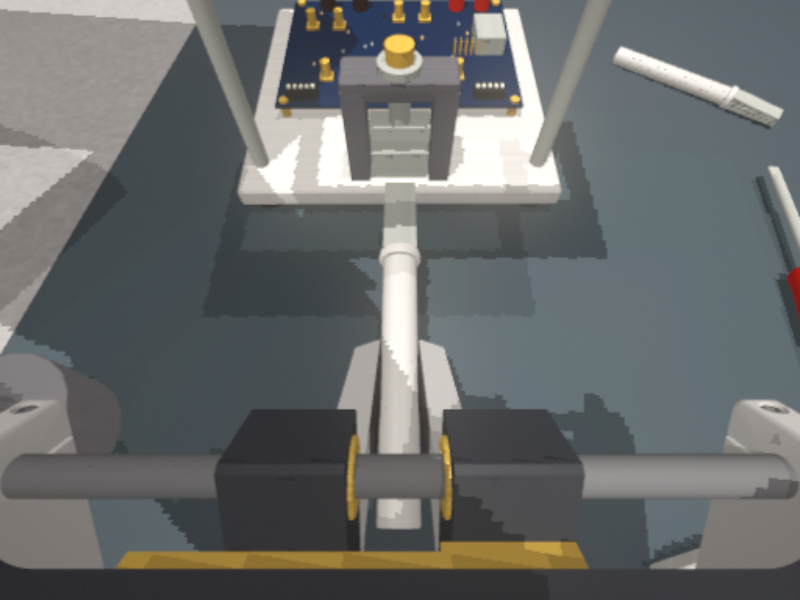

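View pics/chk.png

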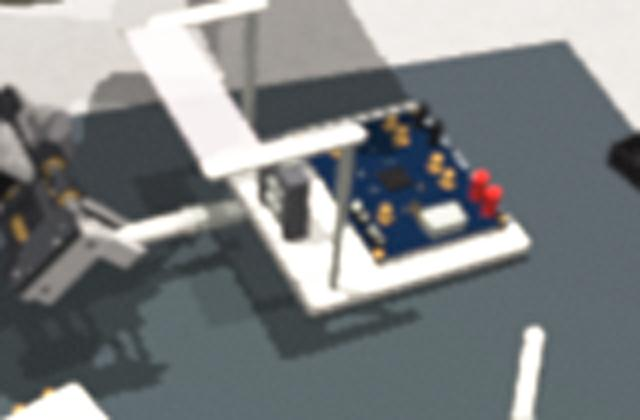

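```bash
python3 -c "
from h import *
import pickle
st=readout.read_state(); Rm,gp=where(0)
v=V('wrist'); ex=np.array([np.cos(1.689),np.sin(1.689),0])
print((v.proj([gp+ex*x+np.array([0,0,z]) for x,z in[(-55,0),(-55,-8),(58,0),(63,8),(107,0)]])*800/512).round(1))
CR=np.array([489.8,-194.2,1.2907]); Rc=orient(CR[2],.75); 
g=np.array([CR[0],CR[1],55])-100*Rc[:,0]; print(g)
plan([(orient(1.693,.75),(533,-50,110),2),(Rc,g,6)],10)"
```

```text
t 14.6 grasp [528.9  -4.5  45.2] lean 0.751 yawJ 1.6892 gap 15.1 F [ 0.6 -0.7 -1.8] q [-0.37  0.67  1.61  0.67  1.33 -0.82]
[[400.7 526.2]
 [400.7 525.8]
 [400.3 260.3]
 [400.3 242.1]
 [400.2 183.5]]
[ 470.95621763 -259.70744887  128.16888689]
-0.0014, -0.0004, -0.0013, -0.0394, -0.0006, -0.0053 , 10
-0.0014, -0.0004, -0.0013, -0.0394, -0.0007, -0.0053 , 10
0.0491, 0.0000, 0.0457, -0.0251, -0.0137, 0.0225 , 10
0.0491, -0.0000, 0.0457, -0.0257, -0.0114, 0.0231 , 10
0.0491, -0.0000, 0.0457, -0.0262, -0.0091, 0.0236 , 10
0.0491, -0.0000, 0.0457, -0.0265, -0.0067, 0.0240 , 10
0.0491, 0.0000, 0.0457, -0.0268, -0.0043, 0.0243 , 10
0.0491, 0.0000, 0.0457, -0.0269, -0.0019, 0.0244 , 10
```

Request:
{"name": "apply_moves", "arguments": {"plan": [-0.0014, 0, -0.0013, -0.039, -0.0006, -0.0053, 10, -0.0014, 0, -0.0013, -0.039, -0.0006, -0.0053, 10, 0.049, 0, 0.0457, -0.025, -0.0137, 0.0225, 10, 0.049, 0, 0.0457, -0.0257, -0.0114, 0.0231, 10]}}

```text
clock: 15.15
eef_pos: [512.2, -107.0, 101.9]
eef_rot: [3.141, 0.82, 1.558]
wrist_force: [0.2, -0.3, -1.3]
finger_gap: 15.1
```

Request:
{"name": "apply_moves", "arguments": {"plan": [0.049, 0, 0.0457, -0.0262, -0.0091, 0.0236, 10, 0.049, 0, 0.0457, -0.0265, -0.0067, 0.024, 10, 0.049, 0, 0.0457, -0.0268, -0.0043, 0.0243, 10, 0.049, 0, 0.0457, -0.0269, -0.0019, 0.0244, 10, 0, 0, 0, 0, 0, 0, 10]}}

```text
clock: 15.78
eef_pos: [473.9, -248.1, 113.8]
eef_rot: [3.141, 0.82, 1.288]
wrist_force: [1.3, 1.2, -1.5]
finger_gap: 15.0
```

```bash
python3 -c "
from h import *
import pickle
where(0)
v=V('wrist'); where(0); pickle.dump(v,open('v9.pkl','wb'))
CR=np.array([489.8,-194.2,1.2907])
print((v.proj([tf(CR,P) for P in [(43,0,66),(-43,0,66),(65,30,12),(65,-30,12),(-65,30,12),(-65,-30,12),(65,30,0),(65,-30,0)]])*800/512).round(1))
cv2.imwrite('pics/w9.png',cv2.resize(v.im,(800,600),interpolation=cv2.INTER_CUBIC))"
```

```text
t 15.78 grasp [ 470.3 -260.5  127.7] lean 0.75 yawJ 1.2881 gap 15.0 F [ 1.3  1.2 -1.5] q [-0.85  0.58  1.52  0.61  1.51 -0.76]
t 15.82 grasp [ 470.6 -259.3  127.5] lean 0.751 yawJ 1.2903 gap 15.0 F [-0.7  0.2 -2.4] q [-0.85  0.58  1.52  0.61  1.51 -0.76]
[[400.1 242.2]
 [400.7 364.4]
 [363.  258.9]
 [436.8 258.7]
 [355.8 422.2]
 [445.4 422. ]
 [364.1 266.8]
 [435.6 266.6]]
```

View pics/w9.png

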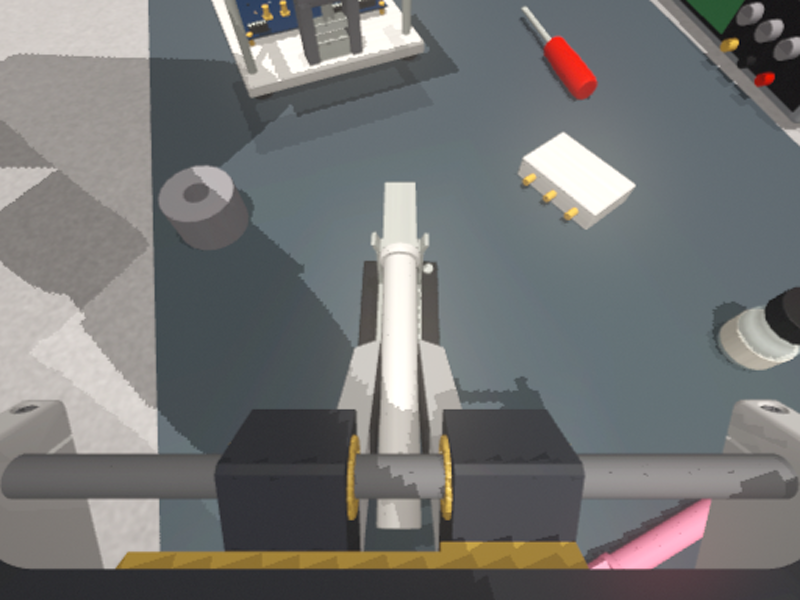

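```bash
python3 -c "
import pickle,cv2
from h import *
v=pickle.load(open('v9.pkl','rb')); v.crop('pics/w9b.png',206,140,100,80,8)"
```

```text
(no output)
```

View pics/w9b.png

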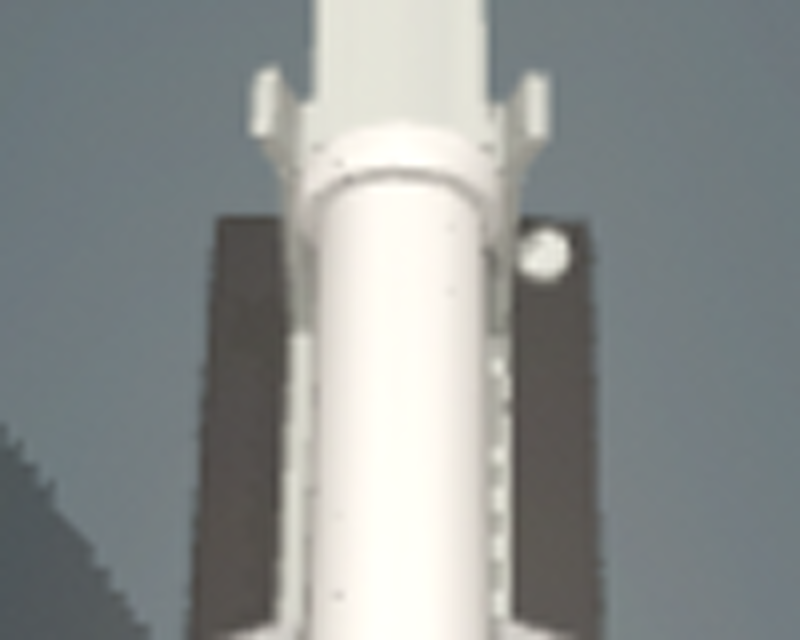

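```bash
python3 -c "
import pickle
from h import *
v=pickle.load(open('v9.pkl','rb')); o=pickle.load(open('v0.pkl','rb'))
C=lambda a:np.array(a)/8+[206,140]
S=lambda a:np.array(a)/4+[140,160]
D=lambda a:np.array(a)/5+[170,150]
L=[C(a) for a in [(218,215),(205,400),(191,620)]]; Rr=[C(a) for a in[(592,215),(598,400),(603,620)]]
fm=C((403,102))
oc=[('scene',S([72.5,226]),(-43,0,66)),('scene',S([182.5,229]),(43,0,66)),('side',D([533,414]),(43,0,66)),('side',D([592,500]),(-43,0,66))]
def loc(p,P): c,s=np.cos(p[2]),np.sin(p[2]); d=P[:2]-p[:2]; return c*d[0]+s*d[1],-s*d[0]+c*d[1]
def res(p,verbose=0):
    r=[]
    for n,uv,P in oc: r+=list((o[n].proj(tf(p,P))[0]-uv)*1.5)   # ~mm, low weight
    for a in L: r.append(2*(loc(p,v.onz(a,12)[0])[1]-30))
    for a in Rr: r.append(2*(loc(p,v.onz(a,12)[0])[1]+30))
    r.append(2*loc(p,v.onz(fm,66)[0])[1])
    for a in (L[0],Rr[0]): r.append(loc(p,v.onz(a,12)[0])[0]-65)
    return np.array(r)
q=least_squares(res,[489.8,-194.2,1.29],loss='soft_l1'); print(q.x, res(q.x).round(1))"
```

```text
[ 489.02601634 -195.55676804    1.27394775] [-1.4 -0.8 -1.5 -0.5  0.3 -0.8 -0.3 -0.3 -1.1 -0.6 -0.5  0.4  0.5  1.2
  0.2 -0.7  0.1]
```

```bash
python3 -c "
from h import *
CR=np.array([489.0,-195.5,1.276]); Rc=orient(CR[2],.75)
plan([(Rc,(CR[0],CR[1],95),3),(Rc,(CR[0],CR[1],80),2)],10)"
```

```text
0.0035, -0.0003, 0.0033, 0.0230, 0.0001, -0.0088 , 10
0.0035, -0.0003, 0.0033, 0.0230, -0.0000, -0.0088 , 10
0.0035, -0.0003, 0.0033, 0.0230, -0.0002, -0.0088 , 10
-0.0000, -0.0000, 0.0000, 0.0055, 0.0000, 0.0051 , 10
0.0000, 0.0000, 0.0000, 0.0055, 0.0000, 0.0051 , 10
```

Request:
{"name": "apply_moves", "arguments": {"plan": [0.0035, 0, 0.0033, 0.023, 0, -0.0088, 10, 0.0035, 0, 0.0033, 0.023, 0, -0.0088, 10, 0.0035, 0, 0.0033, 0.023, 0, -0.0088, 10, 0, 0, 0, 0.005, 0, 0.005, 10, 0, 0, 0, 0.005, 0, 0.005, 10], "force": 60}}

```text
clock: 16.45
eef_pos: [493.1, -183.0, 66.9]
eef_rot: [3.141, 0.82, 1.278]
wrist_force: [0.1, -0.3, -0.4]
finger_gap: 15.1
```

```bash
python3 -c "
from h import *
import pickle
where(0)
v=V('wrist'); where(0); pickle.dump(v,open('v10.pkl','wb'))
CR=np.array([489.0,-195.5,1.276])
print((v.proj([tf(CR,P) for P in [(43,0,66),(65,30,12),(65,-30,12),(0,30,12),(0,-30,12)]])*800/512).round(1))
cv2.imwrite('pics/w10.png',cv2.resize(v.im,(800,600),interpolation=cv2.INTER_CUBIC))
v.crop('pics/w10b.png',200,130,110,85,7)
s=V('scene'); s.crop('pics/s10.png',135,180,110,80,7)
s=V('side'); s.crop('pics/d10.png',240,190,100,80,7)"
```

```text
t 16.45 grasp [ 489.4 -195.4   80.8] lean 0.751 yawJ 1.2782 gap 15.1 F [ 0.1 -0.3 -0.4] q [-0.75  0.6   1.63  0.68  1.36 -0.76]
t 16.5 grasp [ 489.1 -195.6   79.9] lean 0.751 yawJ 1.2775 gap 14.7 F [-0.1 -0.5 -3.1] q [-0.75  0.6   1.63  0.68  1.36 -0.76]
[[399.7 301.7]
 [352.6 309.8]
 [446.7 310. ]
 [346.4 413. ]
 [452.6 413.2]]
```

View pics/w10.png

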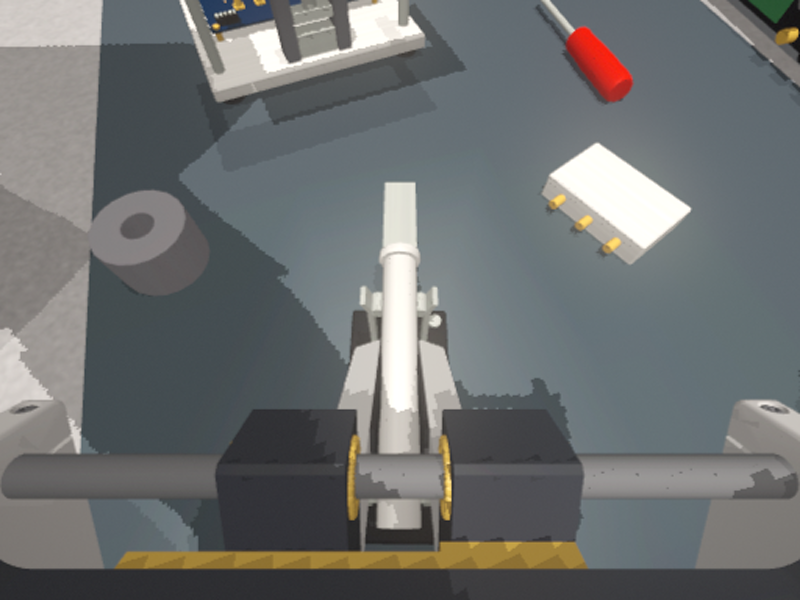

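View pics/w10b.png

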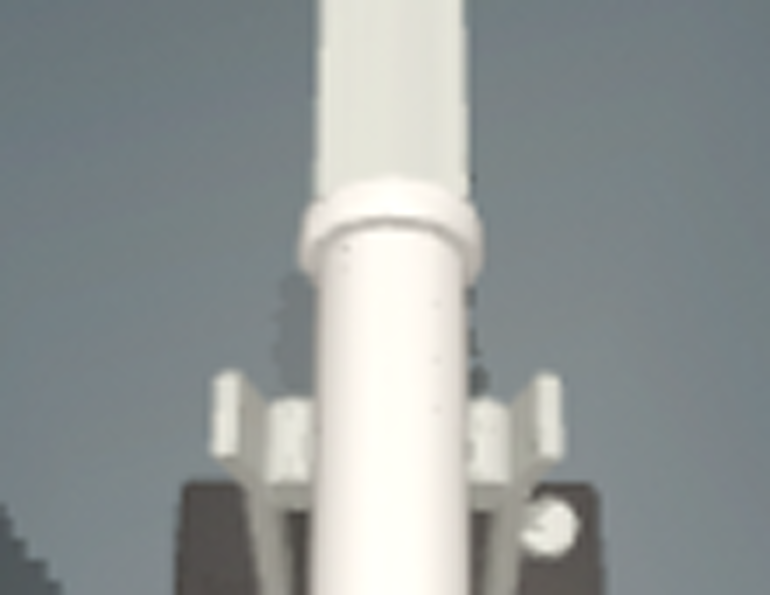

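View pics/s10.png

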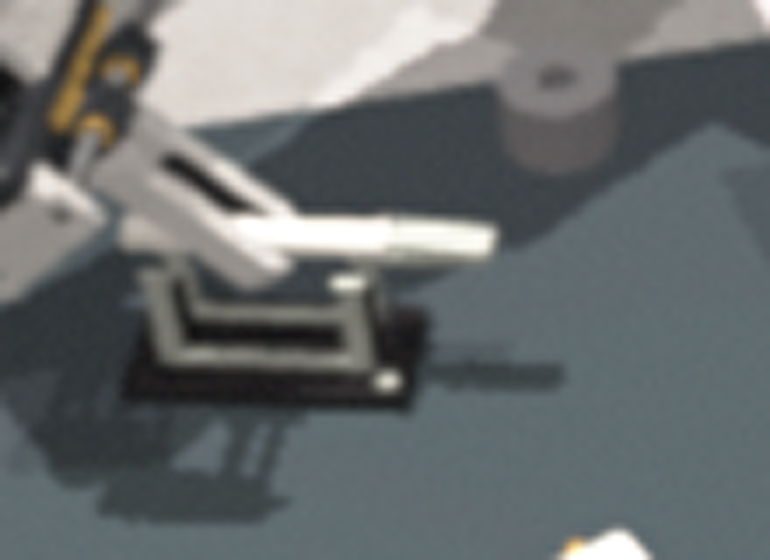

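View pics/d10.png

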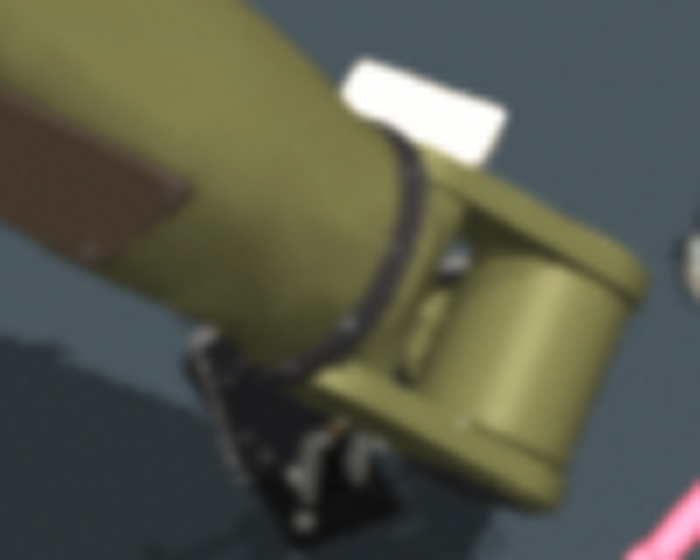

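```bash
python3 -c "
import pickle
from h import *
v=pickle.load(open('v10.pkl','rb')); v.crop('pics/w10c.png',200,300,110,60,7)
CR=np.array([489.0,-195.5,1.276])
print((v.proj([tf(CR,P) for P in [(-65,30,12),(-65,-30,12),(-43,0,66),(-43,13,66),(-43,-13,66),(-48,13,66),(-48,-13,66)]])-[200,300])*7)"
```

```text
[[116.36445778 347.15907837]
 [661.21379671 348.71493118]
 [389.24930034 101.13398273]
 [244.72116352 100.75856362]
 [533.82112475 101.50951532]
 [242.61484156 162.64181651]
 [535.73552069 163.42218001]]
```

View pics/w10c.png

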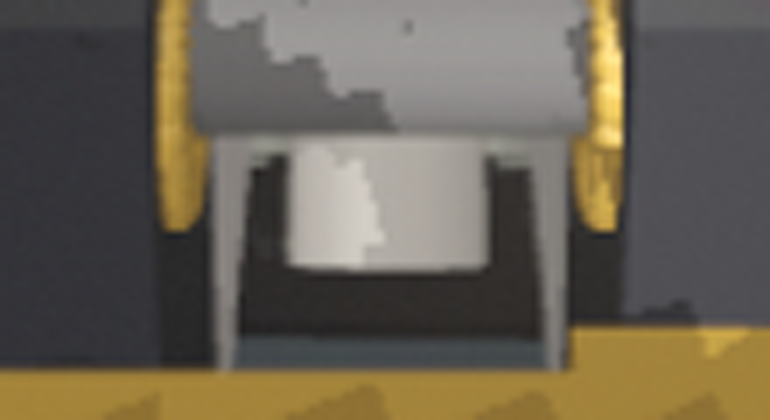

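Request:
{"name": "apply_moves", "arguments": {"plan": [0, 0, 0, 0.0022, 0, 0.00205, 10, 0, 0, 0, 0.0022, 0, 0.00205, 10, 0, 0, 0, 0.0022, 0, 0.00205, 10, 0, 0, 0, 0.0022, 0, 0.00205, 10, 0, 0, 0, 0.0015, 0, 0.0014, 10]}}

```text
clock: 17.23
eef_pos: [493.0, -183.0, 53.0]
eef_rot: [-3.141, 0.82, 1.277]
wrist_force: [-1.5, -0.6, 4.7]
finger_gap: 14.8
```

```bash
python3 -c "
from h import *
where(0)"
```

```text
t 17.23 grasp [ 489.2 -195.4   66.9] lean 0.751 yawJ 1.2771 gap 14.8 F [-1.5 -0.6  4.7] q [-0.75  0.62  1.64  0.68  1.34 -0.78]
```

Request:
{"name": "apply_moves", "arguments": {"plan": [0, 0, 0, 0.0018, 0, 0.0017, 10, 0, 0, 0, 0.0018, 0, 0.0017, 10, 0, 0, 0, 0.0018, 0, 0.0017, 10]}}

```text
clock: 17.6
eef_pos: [493.1, -183.1, 45.9]
eef_rot: [3.141, 0.82, 1.277]
wrist_force: [-1.6, 0.9, 1.8]
finger_gap: 14.7
```

```bash
python3 -c "
from h import *
where(0)"
```

```text
t 17.6 grasp [ 489.3 -195.5   59.7] lean 0.751 yawJ 1.2772 gap 14.7 F [-1.6  0.9  1.8] q [-0.75  0.63  1.64  0.68  1.33 -0.79]
```

Request:
{"name": "apply_moves", "arguments": {"plan": [0, 0, 0, 0.0013, 0, 0.0012, 10, 0, 0, 0, 0.0013, 0, 0.0012, 10, 0, 0, 0, 0.0007, 0, 0.0007, 10, 0, 0, 0, 0, 0, 0, 10]}}

```text
clock: 18.1
eef_pos: [493.0, -183.1, 41.2]
eef_rot: [-3.142, 0.82, 1.277]
wrist_force: [-2.6, 1.4, 2.7]
finger_gap: 14.7
```

```bash
python3 -c "
from h import *
where(0)
v=V('wrist'); v.crop('pics/w11.png',190,100,130,100,6)
s=V('scene'); s.crop('pics/s11.png',135,180,110,80,7); where(0)"
```

```text
t 18.1 grasp [ 489.2 -195.5   55.1] lean 0.751 yawJ 1.2771 gap 14.7 F [-2.6  1.4  2.7] q [-0.75  0.64  1.64  0.68  1.32 -0.79]
t 18.2 grasp [ 489.2 -195.5   55. ] lean 0.751 yawJ 1.2771 gap 14.8 F [-1.7  1.3  3.5] q [-0.75  0.64  1.64  0.68  1.32 -0.79]
```

View pics/w11.png

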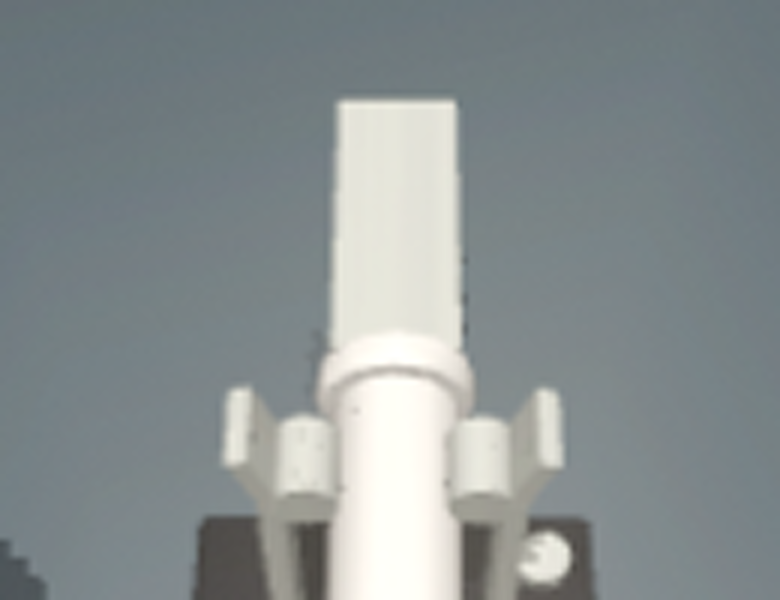

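View pics/s11.png

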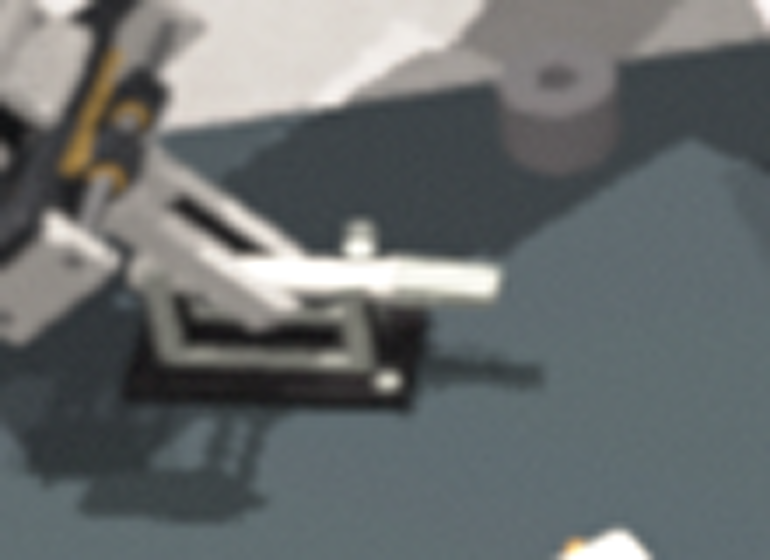

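Request:
{"name": "apply_moves", "arguments": {"plan": [0, 0, 0, 0.0008, 0, 0.0008, 10, 0, 0, 0, 0.0004, 0, 0.0004, 10, 0, 0, 0, 0, 0, 0, 10]}}

```text
clock: 18.58
eef_pos: [493.1, -183.1, 40.9]
eef_rot: [3.141, 0.819, 1.277]
wrist_force: [-8.4, 1.1, 19.2]
finger_gap: 15.3
```

```bash
python3 -c "
from h import *
where(0)"
```

```text
t 18.57 grasp [ 489.3 -195.6   54.8] lean 0.752 yawJ 1.2778 gap 15.3 F [-8.4  1.1 19.2] q [-0.75  0.64  1.64  0.69  1.32 -0.79]
```

Request:
{"name": "apply_moves", "arguments": {"plan": [0, 0, 0, -0.0009, 0, -0.0008, 10, 0, 0, 0, 0, 0, 0, 45, 0, 0, 0, 0, 0, 0, 45, 0, 0, 0, 0, 0, 0, 45, 0, 0, 0, 0, 0, 0, 45]}}

```text
clock: 19.2
eef_pos: [493.0, -183.2, 40.4]
eef_rot: [-3.141, 0.82, 1.277]
wrist_force: [0.3, 0.5, -0.3]
finger_gap: 42.3
```

```bash
python3 -c "
from h import *
where(0)
v=V('wrist'); cv2.imwrite('pics/w12.png',cv2.resize(v.im,(800,600),interpolation=cv2.INTER_CUBIC))"
```

```text
t 19.2 grasp [ 489.2 -195.6   54.3] lean 0.751 yawJ 1.277 gap 42.3 F [ 0.3  0.5 -0.3] q [-0.75  0.64  1.64  0.68  1.32 -0.79]
```

View pics/w12.png

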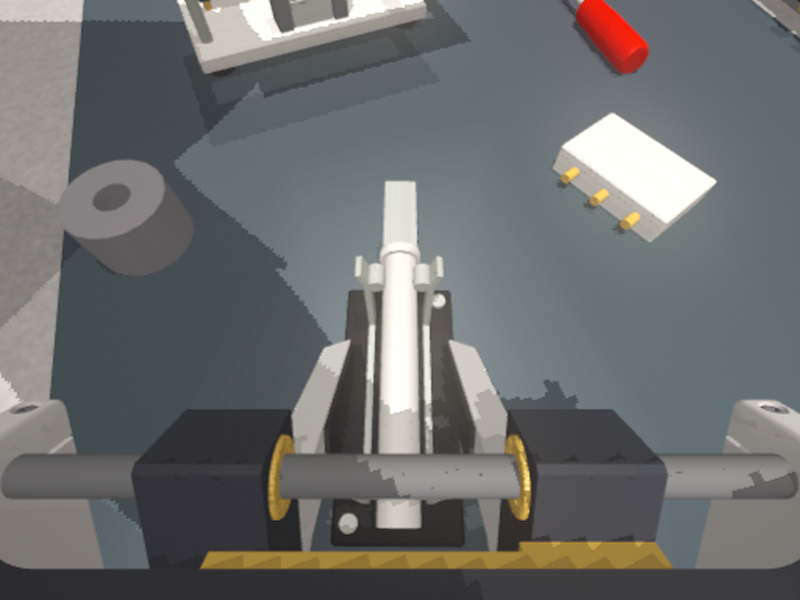

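Request:
{"name": "apply_moves", "arguments": {"plan": [0, 0, 0, -0.02, 0, 0, 45, 0, 0, 0, -0.03, 0, 0, 45, 0, 0, 0, -0.04, 0, 0, 45, 0, 0, 0, -0.04, 0, 0, 45, 0, 0, 0, -0.03, 0, 0, 45]}}

```text
clock: 19.88
eef_pos: [460.7, -289.7, 159.9]
eef_rot: [3.14, 0.822, 1.274]
wrist_force: [-0.6, -0.2, 0.1]
finger_gap: 42.6
```

```bash
python3 -c "
from h import *
where(0); chk()
v=V('wrist'); v.crop('pics/w13.png',180,120,160,120,5)
CR=np.array([489.0,-195.5,1.276])
print((v.proj([tf(CR,P) for P in [(-55,0,55),(58,0,55),(107,0,55),(-55,0,67),(107,0,67)]])-[180,120])*5)
s=V('scene'); cv2.imwrite('pics/s13.png',cv2.resize(s.im,(800,600))); s.crop('pics/s13b.png',135,180,110,80,7)
print((s.proj([tf(CR,P) for P in [(-55,0,55),(107,0,55),(-55,0,67),(107,0,67)]])-[135,180])*7)"
```

```text
t 19.88 grasp [ 456.9 -302.1  173.8] lean 0.749 yawJ 1.276 gap 42.6 F [-0.6 -0.2  0.1] q [-0.91  0.56  1.43  0.59  1.63 -0.73]
scene shift px (board region) ((-0.016984693205152723, -0.0013960410723470318), 0.9169249167596852)
mm/px [[0.78 3.11 0.  ]] [[ 4.14 -1.62  0.  ]]
[[373.23744921 514.05711775]
 [373.18353918 120.84690552]
 [373.16468436 -16.67684484]
 [373.31149135 494.91653006]
 [373.22191386 -47.18203485]]
[[133.03893075 268.57836862]
 [493.11265379 281.19313518]
 [128.3733095  249.14482713]
 [490.95994997 261.7970526 ]]
```

View pics/w13.png

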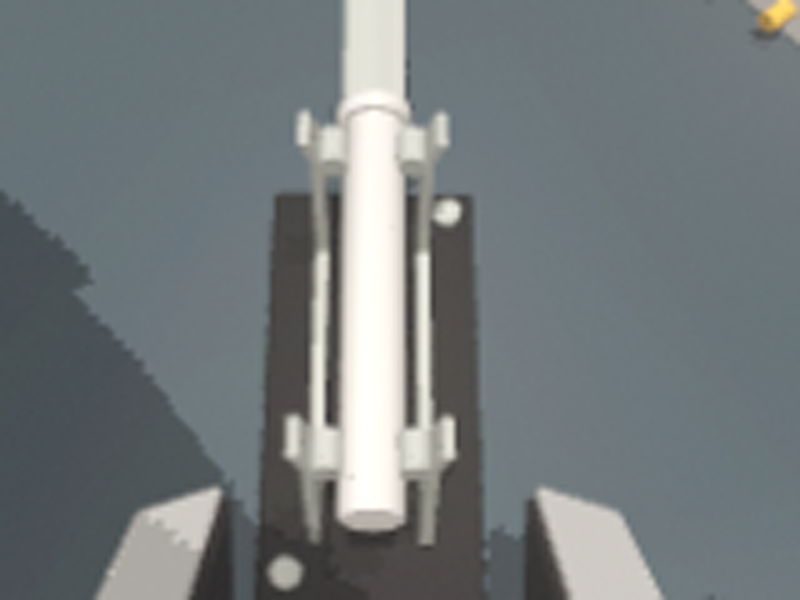

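View pics/s13.png

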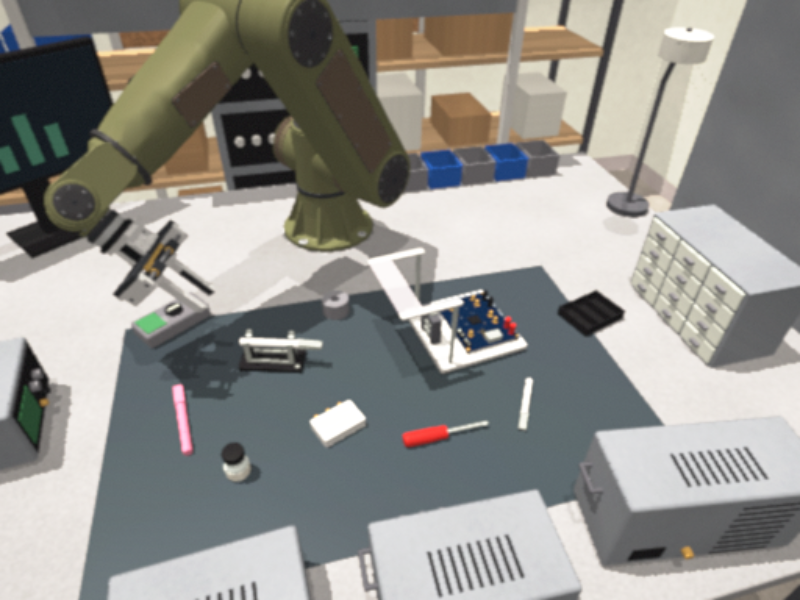

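View pics/s13b.png

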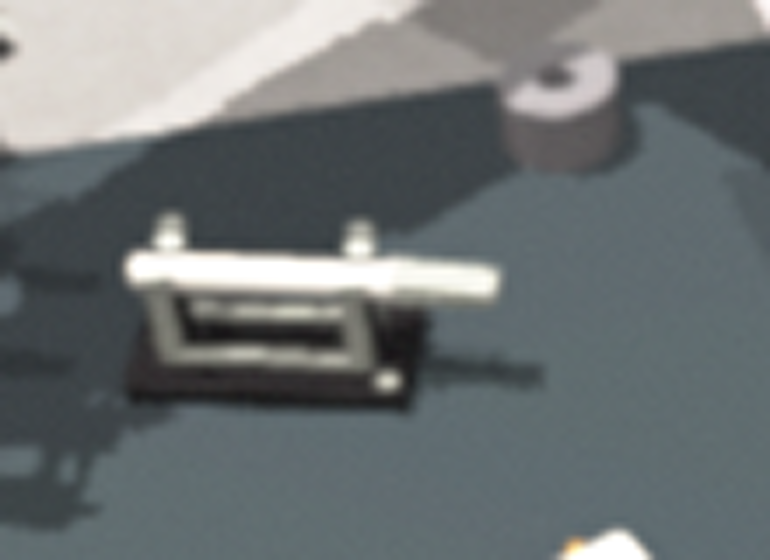

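```bash
python3 -c "
from h import *
v=V('wrist'); where(0)
CR=np.array([489.0,-195.5,1.276])
f=lambda P:((v.proj([tf(CR,p) for p in P])-[180,120])*5).round(0)
print(f([(48,9,66),(38,9,66),(-38,9,66),(-48,9,66),(65,30,12),(65,-30,12),(-55,0,47),(-55,0,63)]))"
```

```text
t 20.07 grasp [ 457.3 -300.2  171.4] lean 0.75 yawJ 1.2762 gap 41.9 F [ 0.2 -0.7 -0.2] q [-0.91  0.57  1.44  0.59  1.62 -0.73]
[[341. 128.]
 [341. 160.]
 [337. 434.]
 [336. 475.]
 [276. 193.]
 [477. 193.]
 [377. 534.]
 [377. 509.]]
```

```bash
python3 -c "
from cell import ticket
print(ticket.sign_off())"
```

```text
the job is handed in; nothing more can be done
None
```

The wedge key is out of the clamp and pressed fully home in the black cradle. The gripper has let go and stands clear. I handed the job in at about 20 s on the clock.

- **Freeing the key:** I gripped the shaft under the guard with the wrist leaned about 43° and rocked it about ±0.15 rad. That took 16 swings and drew it about 1.3 mm per swing. The pull read 6 N at most where I checked it, at the end of a swing. The key came free at about 22 mm, and I then drew it straight out. Comparing scene views before and after, the fixture had shifted by less than 0.1 pixel, well under 0.5 mm.
- **Seating the key:** The shaft touched the lips at about 67 mm and snapped past them. It then met a hard stop at 55 mm, with 19 N upward on the final nudge and 8 N sideways.
- **Last checks:**
  - The final views show the lips above the shaft at both finger pairs.
  - The shaft's ends lie within about 1 mm of where they should be when home.
  - The bystanders show no visible change in the scene view; I did not measure them one by one.
  - No check failed. The last few measured TCP heights differed by 1–2 mm between readings.

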